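# Scoop the gold chilling ball into the amber glass

## Robot

A 7-joint arm with a two-finger parallel gripper is mounted at the origin on the work surface. World frame = base frame: x ahead of the robot, y to its left, z up, the work surface at z = 0. Lengths are in m, angles in rad, forces in N, time in s.
With the tool pointing down it reaches from about 0.4 to 0.85 m from the base axis. Payload 4.5 kg.
Tool frame: the origin (TCP) lies on the centre line of the jaws, within the pads' length; the fingertips stand 11 mm ahead of it and the grasp point (between the pads) lies 8 mm behind it; z points along the fingers, y is the line along which they close (so a half turn about z gives the same grasp; the last joint's range is limited). The gripper opens to 88 mm and grips with 3 to 60 N. Pads are 18 mm wide; open, the fingers measure 123 mm over their backs; the gripper's body (75 mm by 187 mm) begins 45 mm behind the grasp point.
Start: joints at [-1.164, 0.689, -0.195, 1.565, 0.157, 0.902, -0.215], TCP at [0.228, 0.582, 0.25] pointing down, gripper open.
Joint ranges: [-3.01, 3.01], [-0.46, 2.08], [-1.47, 1.51], [0.13, 2.56], [-1, 4.14], [0.04, 2.09], [-2.66, 2.66]. Speed limits (rad/s): [2.57, 2.57, 3.14, 3.14, 3.14, 3.14, 3.14].

## Interface

Orientations are given as a unit quaternion [x, y, z, w].
In Python, from plant import * gives the robot as it stands. The module is installed in compiled form; this text tells all that it offers.
- The arm moves only by the tool send_rows, never from a script. Its argument "motion" is a list of rows, each an object of numbers: "x", "y", "z": the shift along the tool's x, y, z in cm; "rx", "ry", "rz": the turn, a rotation vector about the tool's x, y, z in rad; "jaw": the finger opening in cm, from 0 to 8.81. In form: [{"x": .., "y": .., "z": .., "rx": .., "ry": .., "rz": .., "jaw": ..}, ...]. A call has exactly 5 rows; each row shifts and turns the commanded pose from where the row before left it, along the tool's axes as they then stand; what a row does not reach is not made up. A row lasts 1/10 s, in which the tool goes at most 50 mm and 8.59 degrees, less where a joint would pass 70% of its speed; a pose out of reach is approached as far as the arm can. A call is refused whole if a number of a shift passes 5 or a number of a turn 0.15, either way. A call with a gripper value outside its range is refused whole. The fingers move at their own pace and stop on an object; "grip_force" is the grip in N (left out, the last holds). Time passes only in rows, so rows that do not move let the fingers close, or fill a call up. It gives the time, the measured TCP pose, the force, the opening and the grip force at its end, in the units of the state.
- get_state(): the state, without advancing time (a new reading comes with each control period).
- snapshot(name): name is "scene" or "top"; returns a dict with "img" (480x640x3 uint8, red, green, blue), "vertical_fov" (degrees; the focal length in pixels is half the picture's height over the tangent of half this angle, whatever the lens; pixels are square), "cx", "cy" (the principal point, pixels), "extrinsics" (4x4, takes a point from camera to world coordinates). Camera axes: x right, y up, looking along -z (the intrinsics and any distortion apply to the point x, -y, -z); pixel columns grow to the right and rows downward; lengths in m; the calibration is good to about 2 mm. A picture is of the moment at which its call begins. There is no depth.
- finish_job(): hands the job in; it is judged then, once.
The state is a dict: "clock": time; "q": joint angles; "qd": joint speeds; "joint_torque": joint torques, N m; "tool_pos": TCP position; "eef_rot": TCP orientation; "contact_force": force on the tool from outside, world axes, zero at the start; "moment": the same for the moment, N m; "opening": opening from 0.0 (shut) to 1.0 (fully open); "finger_force": force on a finger pad.
Only numpy, scipy, OpenCV 4.12 (cv2) and the standard library are available. Lean on these libraries where they do the work, as an engineer would, in place of code of your own. Each camera call takes 0.05 s, during which the arm holds its last target. There are 200 camera calls.

## Task

Take the standing ball scoop by its black handle, scoop the gold chilling ball out of its lane in the blue tray and lift it out in the scoop's pocket, then tip the ball into the amber tasting glass. Never touch the ball with the fingers, and leave the glass standing where it is. Finish with the empty scoop standing upright on the bare white table, let go.

Things in the scene. Friction and masses are not known exactly. Their poses are not given: they have to be found in the camera images.
- spoon: Steel scoop standing upright on its flat base, 55 long x 50 wide x 125 mm tall, 110 g. Origin on the underside, below the pocket; +x points out of the open mouth, z up. Upright handle 14 mm (x) by 16 mm (y), centred on x -26.5 mm, y 0, up to z 125 mm, with a black grip from z 68 mm. Heel ends at x -42 mm. Pocket: floor 1 mm, side walls 14 mm high, inside 31 mm wide at the back, 45 mm at the mouth; back wall x -17 mm.
- spoon_lip (a point): Middle of the front edge of the scoop's rounded lip, at x 11.5, y 0, z 1.25 mm of the scoop; axes as the scoop's. The lip runs across the mouth, 2.5 mm high. The pocket holds one ball, its centre then about 10 mm behind this point, 16 mm above the base. Carried level, the ball stays behind the lip; it rolls out over it when the mouth is tipped down 30 to 40 degrees (45 is certain).
- gold_ball: Gold (brass) metal ball, 30 mm in diameter, about 110 g; origin at its centre. It lies on the floor of any one of the tray's three lanes, at -42 to -20 mm along the tray's x and within 6 mm of the lane's middle. A steel and a black ball lie in the other lanes. It rolls when pushed.
- tray: Blue tray, fixed, 150 (x) x 256 (y) x 34 mm high; origin at the centre of its underside, z up, -x end roughly faces the robot. Floor top z 8 mm. Three open lanes along x, 80 mm wide inside, centred on y -84, 0, 84 mm. Far wall upright, inner face x 71 mm. At x -55 mm the floor ends in a 60 degree slope up to the near rim: a scoop slid along the floor to its foot, mouth to -x, makes the ball climb in.
- amber_glass: Amber tasting glass, empty, open on top, loose, 250 g: 90 mm in diameter at the rim, 72 mm at the foot, 75 mm high, wall 4 mm, bottom 5 mm. Origin at the centre of its underside, z up. A clear and a green glass of the same shape stand near it.
There are look-alikes about, which are no part of the job. Of the things shaped like the amber_glass, the amber one is meant.

How it is judged:
By the outcome, as a careful person would: the job done as asked, in the order asked, and still so for the second after the job is handed in, with the robot touching nothing.
It also fails if it takes over 67 s, if anything falls off the work surface, if the arm or the gripper's body presses on something with over 40 N, if the wrist force passes 120 N, or if a joint passes its speed limit or range.

## Working session

There is one attempt and no reset: what is moved stays moved. The work goes in short steps, Python scripts to look and compute and a tool call to move; the robot and the scene stay as the last step left them, time stands still between calls to the robot, and variables do not carry over. Pictures are saved under pics/ and viewed, at most 10 in all, crops included, and the job is handed in when it is done.

Besides the shell and the picture viewer there is one more tool, called after "Call:" as a command line: name --argument value ..., lists and objects as JSON in quotes. send_rows: Moves the arm, as the interface text tells. Its arguments: {"type":"object","properties":{"motion":{"type":"array"},"grip_force":{"type":"number"}},"required":["motion"]}

```bash
mkdir -p pics; python3 - <<'E'
from plant import *
import cv2
s=get_state(); print({k:s[k] for k in ('clock','tool_pos','eef_rot','opening')})
for n in('scene','top'):
    r=snapshot(n); print(n,{k:(v if k!='img' else 0) for k,v in r.items()})
    cv2.imwrite(f'pics/{n}0.png',r['img'][:,:,::-1])
E
```

```text
{'clock': 0.0, 'tool_pos': array([0.22749319, 0.58147933, 0.24891744]), 'eef_rot': array([ 1.85295281e-01,  9.82682460e-01, -9.11929245e-04, -9.60700169e-05]), 'opening': 1.001110128271439}
scene {'img': 0, 'vertical_fov': 47.215194338106706, 'cx': 319.5750171116881, 'cy': 244.3573105916965, 'extrinsics': array([[ 0.24953971, -0.71623918,  0.65171418,  1.42778953],
       [ 0.96828758,  0.1930407 , -0.15860158, -0.17320855],
       [-0.0122107 ,  0.67062413,  0.74169682,  1.0570658 ],
       [ 0.        ,  0.        ,  0.        ,  1.        ]])}
top {'img': 0, 'vertical_fov': 56.77883268770343, 'cx': 323.2492354705993, 'cy': 241.86716760055845, 'extrinsics': array([[ 0.02959089,  0.99736593, -0.06622367,  0.4698722 ],
       [-0.99878436,  0.02688987, -0.0413127 ,  0.00264784],
       [-0.03942313,  0.06736564,  0.99694919,  0.91662742],
       [ 0.        ,  0.        ,  0.        ,  1.        ]])}
```

View pics/scene0.png

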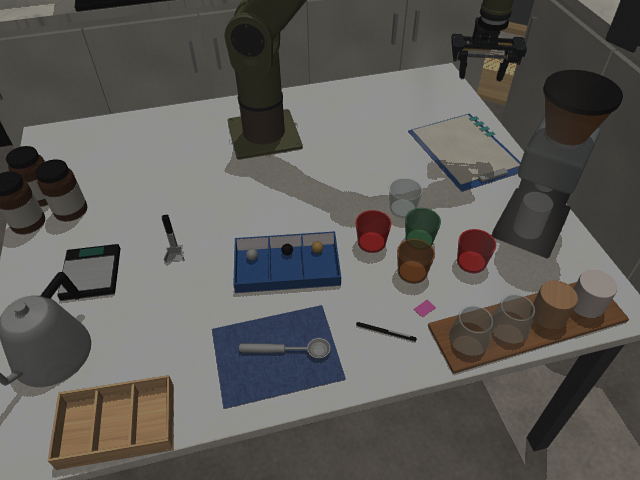

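View pics/top0.png

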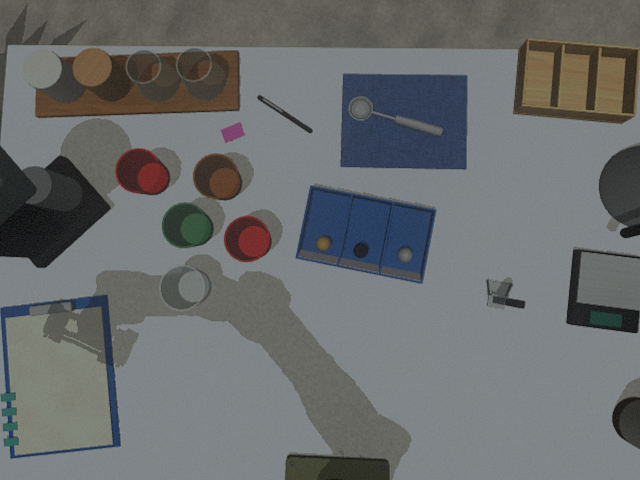

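The scene view shows the robot at the top, with the scoop at about (172,240). The tray is at about (287,262), its gold ball at (317,247), and the amber glass is at (415,260). In the top view the scoop is at (500,293), the gold ball at (324,243) in the left (+y) lane, and the amber glass at (218,176).

```bash
cat > h.py <<'E'
import numpy as np, cv2
from plant import *
def ray(r,uv):
    f=240/np.tan(np.radians(r['vertical_fov'])/2); E=r['extrinsics']
    d=np.array([(uv[0]-r['cx'])/f,-(uv[1]-r['cy'])/f,-1]); return E[:3,3],E[:3,:3]@d
def onz(r,uv,z):
    o,d=ray(r,uv); return o+d*(z-o[2])/d[2]
def two(r1,u1,r2,u2):
    o1,d1=ray(r1,u1);o2,d2=ray(r2,u2)
    t=np.linalg.lstsq(np.c_[d1,-d2],o2-o1,rcond=None)[0]
    a,b=o1+t[0]*d1,o2+t[1]*d2; return (a+b)/2,np.linalg.norm(a-b)
def proj(r,p):
    f=240/np.tan(np.radians(r['vertical_fov'])/2); E=r['extrinsics']
    c=E[:3,:3].T@(np.asarray(p)-E[:3,3]); return np.array([r['cx']+f*c[0]/-c[2],r['cy']-f*c[1]/-c[2]])
def blob(r,lo,hi,box):
    h=cv2.cvtColor(r['img'],cv2.COLOR_RGB2HSV); x0,y0,x1,y1=box
    m=np.zeros(h.shape[:2],np.uint8); m[y0:y1,x0:x1]=cv2.inRange(h,lo,hi)[y0:y1,x0:x1]
    c=max(cv2.findContours(m,0,2)[0],key=cv2.contourArea); return c
def crop(r,box,k):
    x0,y0,x1,y1=box; i=cv2.resize(r['img'][y0:y1,x0:x1,::-1],None,fx=k,fy=k,interpolation=2)
    return cv2.convertScaleAbs(i,alpha=1.5)
E
python3 - <<'E'
from h import *
s=snapshot('scene');t=snapshot('top')
a=crop(s,(145,205,205,275),6);b=crop(t,(470,265,540,320),6)
H=max(a.shape[0],b.shape[0]);p=lambda i:cv2.copyMakeBorder(i,0,H-i.shape[0],0,0,0)
cv2.imwrite('pics/sc.png',np.hstack([p(a),p(b)]))
c=blob(t,(8,120,60),(30,255,255),(300,225,345,260));(u,_),rr=cv2.minEnclosingCircle(c),0
c2=blob(s,(8,120,60),(30,255,255),(300,235,335,260));u2,_=cv2.minEnclosingCircle(c2)
print('ball',u,u2,two(t,u,s,u2),onz(t,u,.023))
# tray
c=blob(t,(100,80,30),(130,255,255),(285,178,445,290));c=cv2.convexHull(c)
R=cv2.minAreaRect(c);bx=cv2.boxPoints(R)
print('tray rim',[onz(t,x,.034).round(4) for x in bx])
q=cv2.approxPolyDP(c,6,True)[:,0];print(q.tolist(),[onz(t,x,.034).round(4) for x in q])
c=blob(t,(0,80,30),(18,255,255),(185,145,247,208));e=cv2.fitEllipse(cv2.convexHull(c));print('glass',e,cv2.minEnclosingCircle(c))
b=cv2.boundingRect(c);print(b)
c=blob(s,(0,80,30),(20,255,255),(385,235,440,285));print(cv2.boundingRect(c),cv2.fitEllipse(cv2.convexHull(c)))
E
```

```text
ball (322.2073059082031, 243.39024353027344) (316.875, 246.5) (array([0.5257999 , 0.04042916, 0.02434317]), np.float64(0.002440763905469166)) [0.52609625 0.04169149 0.023     ]
tray rim [array([0.4951, 0.0946, 0.034 ]), array([0.6442, 0.0698, 0.034 ]), array([ 0.5989, -0.1836,  0.034 ]), array([ 0.4525, -0.1568,  0.034 ])]
[[310, 186], [434, 209], [422, 282], [296, 257]] [array([0.6405, 0.0692, 0.034 ]), array([ 0.5998, -0.1787,  0.034 ]), array([ 0.4548, -0.1572,  0.034 ]), array([0.4968, 0.0927, 0.034 ])]
glass ((216.38009643554688, 176.79444885253906), (44.499691009521484, 48.67525863647461), 126.24170684814453) ((216.6527557373047, 177.72335815429688), 24.65150260925293)
(193, 154, 47, 46)
(397, 240, 38, 44) ((414.24371337890625, 259.9728088378906), (39.410072326660156, 45.383148193359375), 9.73740005493164)
```

View pics/sc.png

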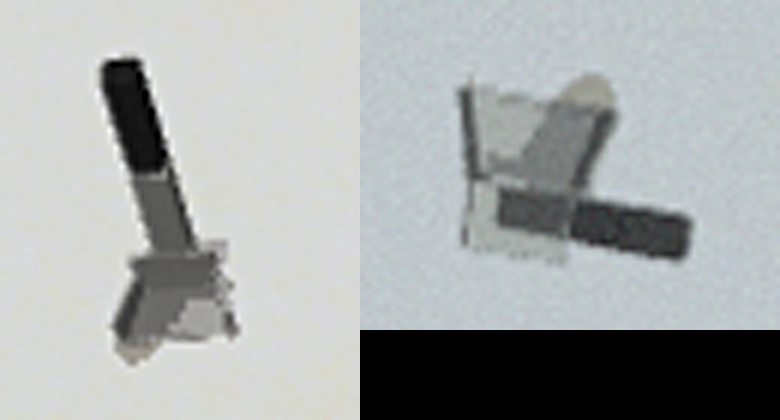

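The left crop (scene) shows the scoop handle from its top at about (165.5,216) to the grip's lower end at (170,233). The right crop (top) shows the handle top at (524,304), with the pocket mouth facing image-up (world +x) and its front corners at (487,279) and (511,284).

```bash
python3 - <<'E'
from h import *
s=snapshot('scene');t=snapshot('top')
# black grip contours in both
ct=blob(t,(0,0,0),(180,255,62),(495,290,530,315));cs=blob(s,(0,0,0),(180,255,50),(155,210,180,238))
for n,r,c in(('t',t,ct),('s',s,cs)):
    print(n,cv2.minAreaRect(c),cv2.boxPoints(cv2.minAreaRect(c)).round(1).tolist())
C=lambda x,y:(470+(x-360)/6,265+y/6)
f1,f2,b1,b2=C(462,88),C(612,112),C(467,248),C(568,262)
for n,p,z in(('mouthL',f1,.014),('mouthR',f2,.014),('heelL',b1,.0),('heelR',b2,0.0),('backL',C(470,180),.014),('backR',C(580,187),.014)):print(n,onz(t,p,z).round(4))
print('top of handle @.125',onz(t,C(680,235),.125), onz(s,(165.5,216.5),.125))
# glass: rim ellipse centers from silhouettes; guess via centre ray at mid height
for nm,r,uv in(('t',t,(216.4,176.8)),('s',s,(414.2,260))): print('glass',nm,onz(r,uv,.0375).round(4))
print('tray ball in tray frame:')
th=np.radians(-9.4);cor=np.array([[.6405,.0692],[.5998,-.1787],[.4548,-.1572],[.4968,.0927]]);o=cor.mean(0)
R=np.array([[np.cos(th),-np.sin(th)],[np.sin(th),np.cos(th)]]);print(o,(np.array([.526,.041])-o)@R, (cor-o)@R)
E
```

```text
t ((509.1538391113281, 301.73077392578125), (29.613536834716797, 6.864064693450928), 11.309932708740234) [[494.0, 302.20001220703125], [495.29998779296875, 295.5], [524.2999877929688, 301.29998779296875], [523.0, 308.0]]
s ((167.75001525878906, 226.25001525878906), (24.349538803100586, 6.324554443359375), 71.56504821777344) [[160.89999389648438, 215.6999969482422], [166.89999389648438, 213.6999969482422], [174.60000610351562, 236.8000030517578], [168.60000610351562, 238.8000030517578]]
mouthL [ 0.463  -0.2895  0.014 ]
mouthR [ 0.4565 -0.3387  0.014 ]
heelL [ 0.4092 -0.296   0.    ]
heelR [ 0.4056 -0.3295  0.    ]
backL [ 0.4326 -0.2923  0.014 ]
backR [ 0.4314 -0.3283  0.014 ]
top of handle @.125 [ 0.42321145 -0.316182    0.125     ] [ 0.42450402 -0.30990233  0.125     ]
glass t [0.6544 0.2595 0.0375]
glass s [0.6416 0.2544 0.0375]
tray ball in tray frame:
[ 0.547975 -0.0435  ] [-0.03548097  0.07977626] [[ 0.07287575  0.12629842]
 [ 0.07321077 -0.12492019]
 [-0.0733537  -0.12739115]
 [-0.07273283  0.12601292]]
```

```bash
cat >> h.py <<'E'
from scipy.spatial.transform import Rotation as Ro, Slerp
def pose(yaw,pitch=0):
    """tool rotation: scoop x (mouth) at yaw deg, mouth tipped down by pitch deg; tool y=scoop -y... tool y at yaw-90"""
    a=np.radians(yaw); S=Ro.from_euler('zy',[yaw,pitch],degrees=True).as_matrix()
    return Ro.from_matrix(np.c_[-S[:,0],-S[:,1],-S[:,2]]@np.diag([1,1,1]) if 0 else np.c_[-S[:,0]*1,-S[:,1],S[:,2]]@np.diag([-1,1,-1]))
def plan(segs,jaw,now=None):
    """segs: list of (pos,Rot,nrows)"""
    if now is None:
        s=get_state(); now=(np.array(s['tool_pos']),Ro.from_quat(s['eef_rot']))
    p,R=now; out=[]
    for tp,tR,n in segs:
        P0,R0=p,R; sl=Slerp([0,1],Ro.concatenate([R0,tR]))
        for k in range(1,n+1):
            tp_=P0+(np.asarray(tp)-P0)*k/n; q=sl(k/n)
            d=R.inv().apply(tp_-p)*100; w=(R.inv()*q).as_rotvec()
            d=d.round(2);w=w.round(3); out.append([*d,*w])
            p=p+R.apply(d/100); R=R*Ro.from_rotvec(w)
    for i in range(0,len(out),5):
        print('['+','.join('{'+','.join(f'"{k}":{v:g}' for k,v in zip(('x','y','z','rx','ry','rz'),r) if v)+(f',"jaw":{jaw}' )+'}' for r in out[i:i+5])+']')
def st():
    s=get_state();R=Ro.from_quat(s['eef_rot']);M=R.as_matrix()
    print('t',round(s['clock'],2),'p',s['tool_pos'].round(4),'y-ax',np.degrees(np.arctan2(M[1,1],M[0,1])).round(2),'z',M[:,2].round(4),'F',np.round(s['contact_force'],2),'op',round(s['opening'],3),'q',s['q'].round(2))
E
python3 - <<'E'
from h import *
st();M=pose(-6).as_matrix();print(M.round(2),np.linalg.det(M))
s=get_state();R0=Ro.from_quat(s['eef_rot'])
Y=lambda yaw:pose(yaw)   # yaw is mouth; y axis at yaw-90 -> current 68.6 => 158.6
plan([((.34,.27,.25),Y(110),10),((.46,.0,.25),Y(60),8),((.425,-.313,.25),Y(-6),12)],8.8)
E
```

```text
t 0.3 p [0.2276 0.5819 0.2494] y-ax 68.64 z [-2.e-04 -6.e-04 -1.e+00] F [-0.82 -0.2   1.  ] op 1.003 q [-1.16  0.69 -0.19  1.57  0.16  0.9  -0.22]
[[ 0.99 -0.1   0.  ]
 [-0.1  -0.99 -0.  ]
 [ 0.    0.   -1.  ]] 1.0
[{"x":-2.18,"y":-2.5,"rz":0.085,"jaw":8.8},{"x":-2.39,"y":-2.3,"z":-0.01,"rz":0.085,"jaw":8.8},{"x":-2.57,"y":-2.09,"rz":0.085,"jaw":8.8},{"x":-2.74,"y":-1.86,"z":-0.01,"rz":0.085,"jaw":8.8},{"x":-2.89,"y":-1.62,"rz":0.084,"jaw":8.8}]
[{"x":-3.02,"y":-1.38,"rz":0.085,"jaw":8.8},{"x":-3.12,"y":-1.11,"z":-0.01,"rz":0.085,"jaw":8.8},{"x":-3.21,"y":-0.85,"rz":0.085,"jaw":8.8},{"x":-3.26,"y":-0.57,"z":-0.01,"rz":0.085,"jaw":8.8},{"x":-3.31,"y":-0.29,"rz":0.085,"jaw":8.8}]
[{"x":-3.68,"y":0.26,"rz":0.109,"jaw":8.8},{"x":-3.64,"y":0.65,"rz":0.109,"jaw":8.8},{"x":-3.54,"y":1.05,"z":0.01,"rz":0.109,"jaw":8.8},{"x":-3.41,"y":1.42,"rz":0.109,"jaw":8.8},{"x":-3.23,"y":1.79,"rz":0.109,"jaw":8.8}]
[{"x":-3.02,"y":2.13,"rz":0.109,"jaw":8.8},{"x":-2.77,"y":2.44,"ry":0.001,"rz":0.11,"jaw":8.8},{"x":-2.48,"y":2.73,"rz":0.109,"jaw":8.8},{"x":-2.4,"y":1.05,"rz":0.096,"jaw":8.8},{"x":-2.3,"y":1.28,"rz":0.096,"jaw":8.8}]
[{"x":-2.16,"y":1.49,"rz":0.096,"jaw":8.8},{"x":-2,"y":1.69,"rz":0.096,"jaw":8.8},{"x":-1.84,"y":1.88,"rz":0.096,"jaw":8.8},{"x":-1.64,"y":2.05,"rz":0.096,"jaw":8.8},{"x":-1.45,"y":2.19,"z":-0.01,"rz":0.096,"jaw":8.8}]
[{"x":-1.22,"y":2.32,"rz":0.096,"jaw":8.8},{"x":-1,"y":2.43,"rz":0.096,"jaw":8.8},{"x":-0.76,"y":2.51,"rz":0.096,"jaw":8.8},{"x":-0.52,"y":2.57,"rz":0.096,"jaw":8.8},{"x":-0.27,"y":2.61,"rz":0.096,"jaw":8.8}]
```

Call:
send_rows --motion '[{"x":-2.2,"y":-2.5,"rz":0.085,"jaw":8.8},{"x":-2.4,"y":-2.3,"rz":0.085,"jaw":8.8},{"x":-2.6,"y":-2.1,"rz":0.085,"jaw":8.8},{"x":-2.7,"y":-1.9,"rz":0.085,"jaw":8.8},{"x":-2.9,"y":-1.6,"rz":0.085,"jaw":8.8}]'

```text
schema error: expected keys x, y, z, rx, ry, rz, jaw
```

Call:
send_rows --motion '[{"x":-3.0,"y":-1.4,"rz":0.085,"jaw":8.8},{"x":-3.1,"y":-1.1,"rz":0.085,"jaw":8.8},{"x":-3.2,"y":-0.9,"rz":0.085,"jaw":8.8},{"x":-3.3,"y":-0.6,"rz":0.085,"jaw":8.8},{"x":-3.3,"y":-0.3,"rz":0.085,"jaw":8.8}]'

```text
schema error: expected keys x, y, z, rx, ry, rz, jaw
```

Call:
send_rows --motion '[{"x":-3.7,"y":0.3,"rz":0.109,"jaw":8.8},{"x":-3.6,"y":0.6,"rz":0.109,"jaw":8.8},{"x":-3.5,"y":1.0,"rz":0.109,"jaw":8.8},{"x":-3.4,"y":1.4,"rz":0.109,"jaw":8.8},{"x":-3.2,"y":1.8,"rz":0.109,"jaw":8.8}]'

```text
schema error: expected keys x, y, z, rx, ry, rz, jaw
```

Call:
send_rows --motion '[{"x":-3.0,"y":2.1,"rz":0.109,"jaw":8.8},{"x":-2.8,"y":2.4,"rz":0.109,"jaw":8.8},{"x":-2.5,"y":2.7,"rz":0.109,"jaw":8.8},{"x":-2.4,"y":1.0,"rz":0.096,"jaw":8.8},{"x":-2.3,"y":1.3,"rz":0.096,"jaw":8.8}]'

```text
schema error: expected keys x, y, z, rx, ry, rz, jaw
```

Call:
send_rows --motion '[{"x":-2.2,"y":1.5,"rz":0.096,"jaw":8.8},{"x":-2.0,"y":1.7,"rz":0.096,"jaw":8.8},{"x":-1.8,"y":1.9,"rz":0.096,"jaw":8.8},{"x":-1.6,"y":2.0,"rz":0.096,"jaw":8.8},{"x":-1.5,"y":2.2,"rz":0.096,"jaw":8.8}]'

```text
schema error: expected keys x, y, z, rx, ry, rz, jaw
```

Call:
send_rows --motion '[{"x":-1.2,"y":2.3,"rz":0.096,"jaw":8.8},{"x":-1.0,"y":2.4,"rz":0.096,"jaw":8.8},{"x":-0.8,"y":2.5,"rz":0.096,"jaw":8.8},{"x":-0.5,"y":2.6,"rz":0.096,"jaw":8.8},{"x":-0.3,"y":2.6,"rz":0.096,"jaw":8.8}]'

```text
schema error: expected keys x, y, z, rx, ry, rz, jaw
```

All keys are required, so I'm resending the rows with every key filled in.

Call:
send_rows --motion '[{"x":-2.2,"y":-2.5,"z":0,"rx":0,"ry":0,"rz":0.085,"jaw":8.8},{"x":-2.4,"y":-2.3,"z":0,"rx":0,"ry":0,"rz":0.085,"jaw":8.8},{"x":-2.6,"y":-2.1,"z":0,"rx":0,"ry":0,"rz":0.085,"jaw":8.8},{"x":-2.7,"y":-1.9,"z":0,"rx":0,"ry":0,"rz":0.085,"jaw":8.8},{"x":-2.9,"y":-1.6,"z":0,"rx":0,"ry":0,"rz":0.085,"jaw":8.8}]'

```text
clock: 0.8
tool_pos: [0.2842, 0.4246, 0.2498]
eef_rot: [0.39, 0.921, 0.0, 0.0]
contact_force: [0.8, 0.2, -0.3]
opening: 1.002
finger_force: 0.0
```

Call:
send_rows --motion '[{"x":-3.0,"y":-1.4,"z":0,"rx":0,"ry":0,"rz":0.085,"jaw":8.8},{"x":-3.1,"y":-1.1,"z":0,"rx":0,"ry":0,"rz":0.085,"jaw":8.8},{"x":-3.2,"y":-0.9,"z":0,"rx":0,"ry":0,"rz":0.085,"jaw":8.8},{"x":-3.3,"y":-0.6,"z":0,"rx":0,"ry":0,"rz":0.085,"jaw":8.8},{"x":-3.3,"y":-0.3,"z":0,"rx":0,"ry":0,"rz":0.085,"jaw":8.8}]'

```text
clock: 1.3
tool_pos: [0.3394, 0.2682, 0.2499]
eef_rot: [0.575, 0.818, 0.0, 0.0]
contact_force: [0.8, 0.7, -0.2]
opening: 0.996
finger_force: 0.0
```

Call:
send_rows --motion '[{"x":-3.7,"y":0.3,"z":0,"rx":0,"ry":0,"rz":0.109,"jaw":8.8},{"x":-3.6,"y":0.6,"z":0,"rx":0,"ry":0,"rz":0.109,"jaw":8.8},{"x":-3.5,"y":1.0,"z":0,"rx":0,"ry":0,"rz":0.109,"jaw":8.8},{"x":-3.4,"y":1.4,"z":0,"rx":0,"ry":0,"rz":0.109,"jaw":8.8},{"x":-3.2,"y":1.8,"z":0,"rx":0,"ry":0,"rz":0.109,"jaw":8.8}]'

```text
clock: 1.8
tool_pos: [0.4137, 0.1002, 0.2499]
eef_rot: [0.775, 0.633, 0.0, 0.0]
contact_force: [-0.0, 0.2, -0.2]
opening: 0.998
finger_force: 0.0
```

Call:
send_rows --motion '[{"x":-3.0,"y":2.1,"z":0,"rx":0,"ry":0,"rz":0.109,"jaw":8.8},{"x":-2.8,"y":2.4,"z":0,"rx":0,"ry":0,"rz":0.109,"jaw":8.8},{"x":-2.5,"y":2.7,"z":0,"rx":0,"ry":0,"rz":0.109,"jaw":8.8},{"x":-2.4,"y":1.0,"z":0,"rx":0,"ry":0,"rz":0.096,"jaw":8.8},{"x":-2.3,"y":1.3,"z":0,"rx":0,"ry":0,"rz":0.096,"jaw":8.8}]'

```text
clock: 2.3
tool_pos: [0.4511, -0.0531, 0.2498]
eef_rot: [0.911, 0.412, 0.0, 0.0]
contact_force: [0.5, 0.5, 0.3]
opening: 0.996
finger_force: 0.0
```

Call:
send_rows --motion '[{"x":-2.2,"y":1.5,"z":0,"rx":0,"ry":0,"rz":0.096,"jaw":8.8},{"x":-2.0,"y":1.7,"z":0,"rx":0,"ry":0,"rz":0.096,"jaw":8.8},{"x":-1.8,"y":1.9,"z":0,"rx":0,"ry":0,"rz":0.096,"jaw":8.8},{"x":-1.6,"y":2.0,"z":0,"rx":0,"ry":0,"rz":0.096,"jaw":8.8},{"x":-1.5,"y":2.2,"z":0,"rx":0,"ry":0,"rz":0.096,"jaw":8.8}]'

```text
clock: 2.8
tool_pos: [0.4363, -0.1831, 0.2498]
eef_rot: [0.983, 0.185, 0.0, -0.0]
contact_force: [-0.2, 0.5, -0.0]
opening: 0.998
finger_force: 0.0
```

Call:
send_rows --motion '[{"x":-1.2,"y":2.3,"z":0,"rx":0,"ry":0,"rz":0.096,"jaw":8.8},{"x":-1.0,"y":2.4,"z":0,"rx":0,"ry":0,"rz":0.096,"jaw":8.8},{"x":-0.8,"y":2.5,"z":0,"rx":0,"ry":0,"rz":0.096,"jaw":8.8},{"x":-0.5,"y":2.6,"z":0,"rx":0,"ry":0,"rz":0.096,"jaw":8.8},{"x":-0.3,"y":2.6,"z":0,"rx":0,"ry":0,"rz":0.096,"jaw":8.8}]'

```text
clock: 3.3
tool_pos: [0.4212, -0.3131, 0.2498]
eef_rot: [0.999, -0.054, 0.0, -0.0]
contact_force: [1.0, 0.2, 0.2]
opening: 0.999
finger_force: 0.0
```

```bash
python3 - <<'E'
from h import *
st()
s=snapshot('scene');t=snapshot('top')
a=crop(s,(110,140,230,290),4)
b=crop(t,(440,240,540,340),4)
H=600;p=lambda i:cv2.copyMakeBorder(i,0,H-i.shape[0],0,0,0)
cv2.imwrite('pics/a1.png',np.hstack([p(a),p(b)])[:600,:800])
plan([((.425,-.312,.25),pose(-6),5)],8.8)
E
```

```text
t 3.3 p [ 0.4212 -0.3131  0.2498] y-ax -96.22 z [ 5.e-04  2.e-04 -1.e+00] F [0.96 0.23 0.22] op 0.999 q [ 0.24  0.61  0.52  1.89 -0.43  0.75 -0.68]
[{"x":0.08,"y":-0.1,"rx":0.001,"rz":-0.001,"jaw":8.8},{"x":0.09,"y":-0.09,"rx":0.001,"rz":-0.002,"jaw":8.8},{"x":0.08,"y":-0.1,"rz":-0.001,"jaw":8.8},{"x":0.09,"y":-0.09,"z":0.01,"rx":0.001,"ry":-0.001,"rz":-0.002,"jaw":8.8},{"x":0.09,"y":-0.1,"rx":0.001,"rz":-0.001,"jaw":8.8}]
```

View pics/a1.png

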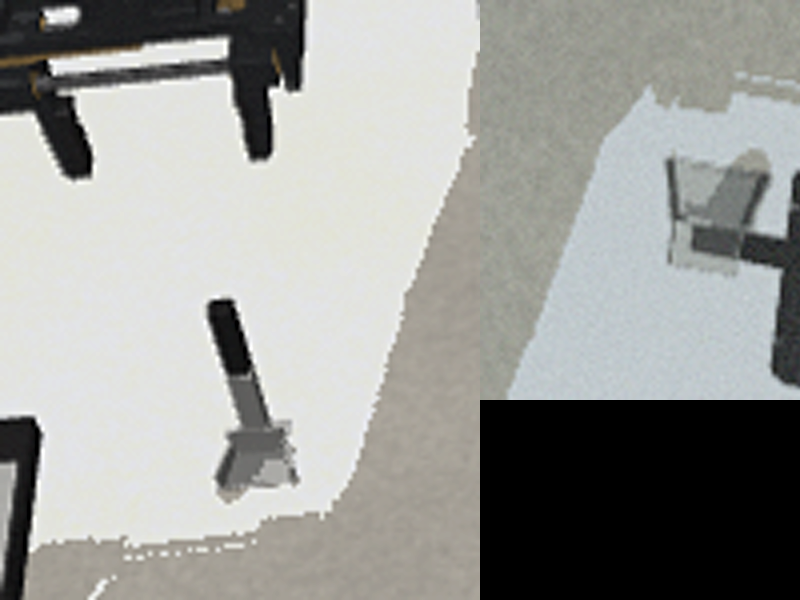

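The gripper is above the scoop. In the left crop the handle top is at about (165.5,216) in full-image pixels, between and below the two fingers, and it stands undisturbed. I'm descending and gripping.

Call:
send_rows --motion '[{"x":0.1,"y":0,"z":3,"rx":0,"ry":0,"rz":0,"jaw":8.8},{"x":0.1,"y":0,"z":3,"rx":0,"ry":0,"rz":0,"jaw":8.8},{"x":0.1,"y":0,"z":3,"rx":0,"ry":0,"rz":0,"jaw":8.8},{"x":0,"y":0,"z":3,"rx":0,"ry":0,"rz":0,"jaw":8.8},{"x":0,"y":0,"z":1.8,"rx":0,"ry":0,"rz":0,"jaw":8.8}]'

```text
clock: 3.9
tool_pos: [0.424, -0.3107, 0.1097]
eef_rot: [0.999, -0.051, -0.001, -0.001]
contact_force: [-0.2, -0.4, 0.6]
opening: 0.997
finger_force: 0.0
```

Call:
send_rows --motion '[{"x":0,"y":0,"z":1,"rx":0,"ry":0,"rz":0,"jaw":8.8},{"x":0,"y":0,"z":1,"rx":0,"ry":0,"rz":0,"jaw":6},{"x":0,"y":0,"z":0,"rx":0,"ry":0,"rz":0,"jaw":4},{"x":0,"y":0,"z":0,"rx":0,"ry":0,"rz":0,"jaw":3},{"x":0,"y":0,"z":0,"rx":0,"ry":0,"rz":0,"jaw":2.6}]' --grip_force 10

```text
clock: 4.4
tool_pos: [0.4246, -0.3128, 0.0925]
eef_rot: [0.999, -0.052, 0.001, 0.0]
contact_force: [-0.4, -0.5, 0.1]
opening: 0.658
finger_force: 0.0
```

```bash
python3 - <<'E'
from h import *
st()
s=snapshot('scene');t=snapshot('top')
a=crop(s,(110,150,230,290),4)
b=crop(t,(460,250,560,340),4)
H=600;p=lambda i:cv2.copyMakeBorder(i,0,H-i.shape[0],0,0,0)
cv2.imwrite('pics/a2.png',np.hstack([p(a),p(b)])[:600,:800])
E
```

```text
t 4.4 p [ 0.4246 -0.3128  0.0925] y-ax -96.02 z [ 1.3e-03 -9.0e-04 -1.0e+00] F [-0.37 -0.54  0.11] op 0.658 q [ 0.38  0.84  0.29  2.   -0.61  0.39 -0.53]
```

View pics/a2.png

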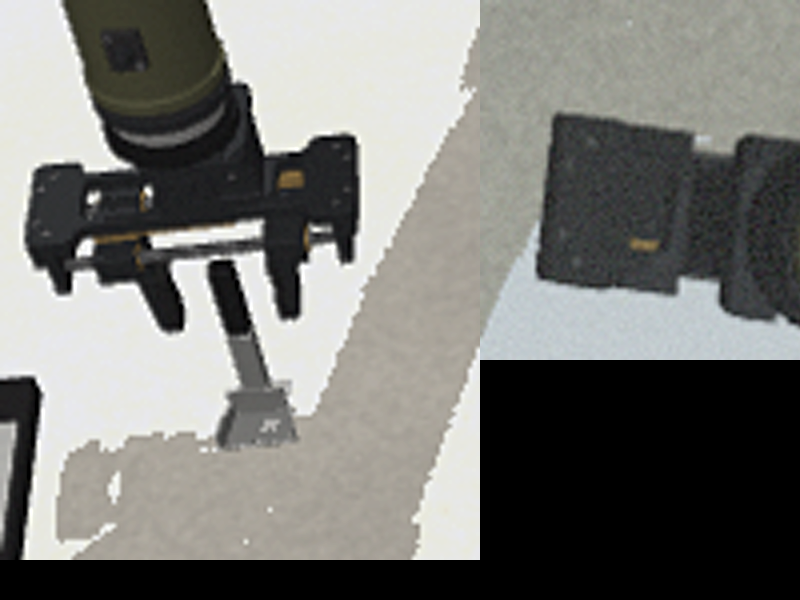

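The handle at scene pixel (167,226) sits between the fingers, roughly centred, and the scoop is upright. I'm closing on it.

Call:
send_rows --motion '[{"x":0,"y":0,"z":0,"rx":0,"ry":0,"rz":0,"jaw":2.5},{"x":0,"y":0,"z":0,"rx":0,"ry":0,"rz":0,"jaw":2.0},{"x":0,"y":0,"z":0,"rx":0,"ry":0,"rz":0,"jaw":1.6},{"x":0,"y":0,"z":0,"rx":0,"ry":0,"rz":0,"jaw":1},{"x":0,"y":0,"z":0,"rx":0,"ry":0,"rz":0,"jaw":0}]' --grip_force 8

```text
clock: 5.0
tool_pos: [0.4241, -0.3125, 0.0916]
eef_rot: [0.999, -0.053, -0.0, -0.0]
contact_force: [-0.1, 0.6, -0.5]
opening: 0.179
finger_force: 8.0
```

Call:
send_rows --motion '[{"x":0,"y":0,"z":0,"rx":0,"ry":0,"rz":0,"jaw":0},{"x":0,"y":0,"z":0,"rx":0,"ry":0,"rz":0,"jaw":0},{"x":0,"y":0,"z":0,"rx":0,"ry":0,"rz":0,"jaw":0},{"x":0,"y":0,"z":0,"rx":0,"ry":0,"rz":0,"jaw":0},{"x":0,"y":0,"z":0,"rx":0,"ry":0,"rz":0,"jaw":0}]' --grip_force 8

```text
clock: 5.5
tool_pos: [0.4242, -0.3125, 0.0917]
eef_rot: [0.999, -0.053, -0.0, -0.0]
contact_force: [-0.9, -0.3, -1.2]
opening: 0.186
finger_force: 8.0
```

Call:
send_rows --motion '[{"x":0,"y":0,"z":0,"rx":0,"ry":0,"rz":0,"jaw":0},{"x":0,"y":0,"z":0,"rx":0,"ry":0,"rz":0,"jaw":0},{"x":0,"y":0,"z":0,"rx":0,"ry":0,"rz":0,"jaw":0},{"x":0,"y":0,"z":0,"rx":0,"ry":0,"rz":0,"jaw":0},{"x":0,"y":0,"z":0,"rx":0,"ry":0,"rz":0,"jaw":0}]' --grip_force 55

```text
clock: 6.0
tool_pos: [0.4242, -0.3125, 0.0916]
eef_rot: [0.999, -0.053, -0.0, -0.0]
contact_force: [-0.1, 0.1, -1.1]
opening: 0.176
finger_force: 55.0
```

```bash
python3 - <<'E'
from h import *
plan([((.424,-.3125,.24),pose(-6),5),((.53,-.15,.24),pose(82),15),((.602,.0285,.24),pose(170.6),15)],0)
E
```

```text
[{"z":-2.97,"jaw":0},{"x":-0.01,"z":-2.96,"jaw":0},{"z":-2.97,"jaw":0},{"z":-2.97,"jaw":0},{"x":-0.01,"z":-2.97,"jaw":0}]
[{"x":0.59,"y":-1.15,"rz":-0.102,"jaw":0},{"x":0.7,"y":-1.09,"rz":-0.103,"jaw":0},{"x":0.81,"y":-1,"rz":-0.102,"jaw":0},{"x":0.91,"y":-0.92,"rz":-0.103,"jaw":0},{"x":1,"y":-0.83,"rz":-0.102,"jaw":0}]
[{"x":1.08,"y":-0.71,"rz":-0.103,"jaw":0},{"x":1.15,"y":-0.6,"rz":-0.102,"jaw":0},{"x":1.2,"y":-0.48,"rz":-0.102,"jaw":0},{"x":1.24,"y":-0.36,"rz":-0.103,"jaw":0},{"x":1.28,"y":-0.22,"rz":-0.102,"jaw":0}]
[{"x":1.29,"y":-0.1,"rz":-0.103,"jaw":0},{"x":1.29,"y":0.04,"rz":-0.102,"jaw":0},{"x":1.28,"y":0.17,"rz":-0.102,"jaw":0},{"x":1.26,"y":0.3,"rz":-0.103,"jaw":0},{"x":1.22,"y":0.42,"z":0.01,"rz":-0.102,"jaw":0}]
[{"x":1.25,"y":0.31,"rz":-0.103,"jaw":0},{"x":1.2,"y":0.43,"rz":-0.103,"jaw":0},{"x":1.16,"y":0.56,"rz":-0.103,"jaw":0},{"x":1.09,"y":0.68,"rz":-0.103,"jaw":0},{"x":1.02,"y":0.78,"rz":-0.104,"jaw":0}]
[{"x":0.93,"y":0.88,"rz":-0.103,"jaw":0},{"x":0.83,"y":0.98,"rz":-0.103,"jaw":0},{"x":0.73,"y":1.05,"rz":-0.103,"jaw":0},{"x":0.62,"y":1.13,"rz":-0.103,"jaw":0},{"x":0.5,"y":1.18,"rz":-0.103,"jaw":0}]
[{"x":0.38,"y":1.23,"rz":-0.103,"jaw":0},{"x":0.24,"y":1.26,"rz":-0.103,"jaw":0},{"x":0.12,"y":1.28,"rz":-0.103,"jaw":0},{"x":-0.02,"y":1.28,"rz":-0.104,"jaw":0},{"x":-0.15,"y":1.27,"rz":-0.103,"jaw":0}]
```

Call:
send_rows --motion '[{"x":0,"y":0,"z":-2,"rx":0,"ry":0,"rz":0,"jaw":0},{"x":0,"y":0,"z":-3.2,"rx":0,"ry":0,"rz":0,"jaw":0},{"x":0,"y":0,"z":-3.2,"rx":0,"ry":0,"rz":0,"jaw":0},{"x":0,"y":0,"z":-3.2,"rx":0,"ry":0,"rz":0,"jaw":0},{"x":0,"y":0,"z":-3.2,"rx":0,"ry":0,"rz":0,"jaw":0}]' --grip_force 55

```text
clock: 6.5
tool_pos: [0.4238, -0.3123, 0.2409]
eef_rot: [0.999, -0.053, -0.0, -0.0]
contact_force: [0.4, 0.2, -2.2]
opening: 0.175
finger_force: 55.0
```

Call:
send_rows --motion '[{"x":0.6,"y":-1.2,"z":0,"rx":0,"ry":0,"rz":-0.102,"jaw":0},{"x":0.7,"y":-1.1,"z":0,"rx":0,"ry":0,"rz":-0.103,"jaw":0},{"x":0.8,"y":-1.0,"z":0,"rx":0,"ry":0,"rz":-0.102,"jaw":0},{"x":0.9,"y":-0.9,"z":0,"rx":0,"ry":0,"rz":-0.103,"jaw":0},{"x":1.0,"y":-0.8,"z":0,"rx":0,"ry":0,"rz":-0.102,"jaw":0}]'

```text
clock: 7.0
tool_pos: [0.4596, -0.2577, 0.2397]
eef_rot: [0.979, 0.204, -0.0, -0.0]
contact_force: [-0.3, -0.2, -0.8]
opening: 0.175
finger_force: 55.0
```

Call:
send_rows --motion '[{"x":1.1,"y":-0.7,"z":0,"rx":0,"ry":0,"rz":-0.103,"jaw":0},{"x":1.15,"y":-0.6,"z":0,"rx":0,"ry":0,"rz":-0.102,"jaw":0},{"x":1.2,"y":-0.5,"z":0,"rx":0,"ry":0,"rz":-0.102,"jaw":0},{"x":1.25,"y":-0.35,"z":0,"rx":0,"ry":0,"rz":-0.103,"jaw":0},{"x":1.3,"y":-0.2,"z":0,"rx":0,"ry":0,"rz":-0.102,"jaw":0}]'

```text
clock: 7.5
tool_pos: [0.4954, -0.2035, 0.2396]
eef_rot: [0.895, 0.445, -0.0, -0.0]
contact_force: [0.3, -0.3, -1.2]
opening: 0.174
finger_force: 55.0
```

Call:
send_rows --motion '[{"x":1.3,"y":-0.1,"z":0,"rx":0,"ry":0,"rz":-0.103,"jaw":0},{"x":1.3,"y":0.05,"z":0,"rx":0,"ry":0,"rz":-0.102,"jaw":0},{"x":1.3,"y":0.15,"z":0,"rx":0,"ry":0,"rz":-0.102,"jaw":0},{"x":1.25,"y":0.3,"z":0,"rx":0,"ry":0,"rz":-0.103,"jaw":0},{"x":1.2,"y":0.4,"z":0,"rx":0,"ry":0,"rz":-0.102,"jaw":0}]'

```text
clock: 8.0
tool_pos: [0.5306, -0.1493, 0.2396]
eef_rot: [0.753, 0.657, -0.0, -0.0]
contact_force: [0.2, 0.3, -1.5]
opening: 0.179
finger_force: 55.0
```

Call:
send_rows --motion '[{"x":1.25,"y":0.3,"z":0,"rx":0,"ry":0,"rz":-0.103,"jaw":0},{"x":1.2,"y":0.45,"z":0,"rx":0,"ry":0,"rz":-0.103,"jaw":0},{"x":1.15,"y":0.55,"z":0,"rx":0,"ry":0,"rz":-0.103,"jaw":0},{"x":1.1,"y":0.7,"z":0,"rx":0,"ry":0,"rz":-0.103,"jaw":0},{"x":1.0,"y":0.8,"z":0,"rx":0,"ry":0,"rz":-0.104,"jaw":0}]'

```text
clock: 8.5
tool_pos: [0.5549, -0.0899, 0.2396]
eef_rot: [0.561, 0.828, -0.0, -0.0]
contact_force: [0.7, 0.6, -0.8]
opening: 0.177
finger_force: 55.0
```

Call:
send_rows --motion '[{"x":0.9,"y":0.9,"z":0,"rx":0,"ry":0,"rz":-0.103,"jaw":0},{"x":0.8,"y":1.0,"z":0,"rx":0,"ry":0,"rz":-0.103,"jaw":0},{"x":0.75,"y":1.05,"z":0,"rx":0,"ry":0,"rz":-0.103,"jaw":0},{"x":0.6,"y":1.1,"z":0,"rx":0,"ry":0,"rz":-0.103,"jaw":0},{"x":0.5,"y":1.2,"z":0,"rx":0,"ry":0,"rz":-0.103,"jaw":0}]'

```text
clock: 9.0
tool_pos: [0.5794, -0.0311, 0.2395]
eef_rot: [0.332, 0.943, -0.0, -0.0]
contact_force: [0.5, -0.0, -1.7]
opening: 0.176
finger_force: 55.0
```

Call:
send_rows --motion '[{"x":0.4,"y":1.2,"z":0,"rx":0,"ry":0,"rz":-0.103,"jaw":0},{"x":0.25,"y":1.25,"z":0,"rx":0,"ry":0,"rz":-0.103,"jaw":0},{"x":0.1,"y":1.3,"z":0,"rx":0,"ry":0,"rz":-0.103,"jaw":0},{"x":0,"y":1.3,"z":0,"rx":0,"ry":0,"rz":-0.104,"jaw":0},{"x":-0.15,"y":1.3,"z":0,"rx":0,"ry":0,"rz":-0.103,"jaw":0}]'

```text
clock: 9.5
tool_pos: [0.6032, 0.0288, 0.2394]
eef_rot: [0.08, 0.997, -0.0, -0.0]
contact_force: [-0.4, -0.2, -1.1]
opening: 0.177
finger_force: 55.0
```

```bash
python3 - <<'E'
from h import *
st()
s=snapshot('scene');t=snapshot('top')
a=crop(s,(230,120,430,290),4)
cv2.imwrite('pics/a3.png',a[:600,:800])
cv2.imwrite('pics/full3s.png',s['img'][:,:,::-1]);cv2.imwrite('pics/full3t.png',t['img'][:,:,::-1])
E
```

```text
t 9.5 p [0.6032 0.0288 0.2394] y-ax 80.83 z [-8.e-04 -6.e-04 -1.e+00] F [-0.36 -0.23 -1.07] op 0.177 q [ 0.07  0.69 -0.34  1.64  0.28  0.87  1.03]
```

View pics/a3.png

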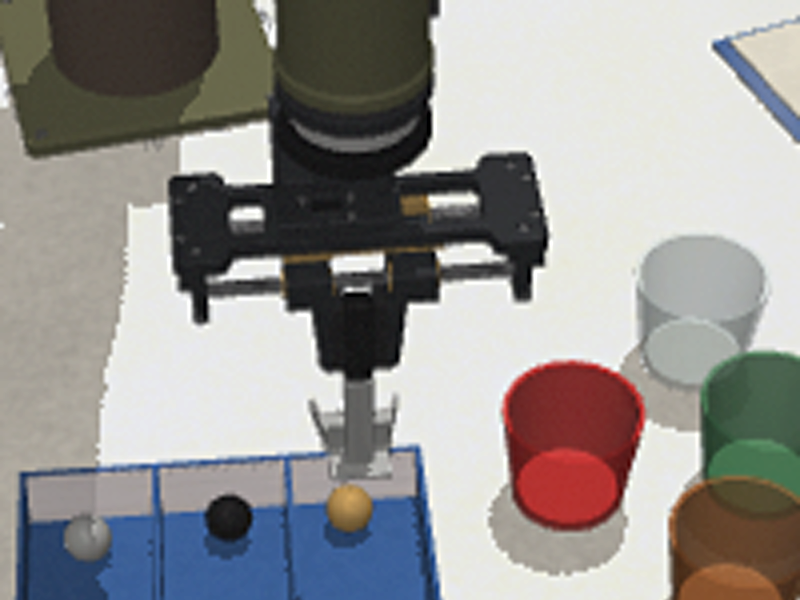

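The held scoop is level, with its heel edge at about (320,239) in full-image pixels and the mouth facing the robot. The gold ball at (317,247) lies in the right-hand lane of this view.

```bash
python3 - <<'E'
from h import *
s=snapshot('scene')
h=onz(s,(230+360/4,120+475/4),.1478);tcp=np.array([.6032,.0288])
ex=np.array([.9866,-.1633]);ey=np.array([.1633,.9866])
print('heel rel tcp along ex,ey',(h[:2]-tcp)@ex,(h[:2]-tcp)@ey)
b=np.array([.526,.041]);print('tcp rel ball',(tcp-b)@ex,(tcp-b)@ey)
# glass rim: ellipse from bounding box in both views, rim centre at z=.075, base .0
for r,nm,box in((s,'scene',(385,235,440,285)),):
    c=blob(r,(0,80,30),(20,255,255),box);x,y,w,hh=cv2.boundingRect(c)
    for px in((x,y+hh/3),(x+w,y+hh/3),(x+w/2,y)): print(onz(r,px,.075).round(4))
t=cv2.imread('pics/top0.png')[:,:,::-1];r=snapshot('top');r['img']=np.ascontiguousarray(t)
c=blob(r,(0,80,30),(18,255,255),(185,145,247,208))
for px in(tuple(c[c[:,:,0].argmin()][0]),tuple(c[c[:,:,1].argmin()][0])):print('top L/T',px,onz(r,px,.075).round(4))
E
```

```text
heel rel tcp along ex,ey 0.00965659762896431 -0.0008335005440866995
tcp rel ball 0.07815777999999994 0.0005702399999999865
[0.6424 0.2062 0.075 ]
[0.6657 0.2928 0.075 ]
[0.6088 0.267  0.075 ]
top L/T (np.int32(193), np.int32(173)) [0.6531 0.2948 0.075 ]
top L/T (np.int32(211), np.int32(154)) [0.6912 0.2612 0.075 ]
```

Call:
send_rows --motion '[{"x":0,"y":0,"z":3,"rx":0,"ry":0,"rz":0,"jaw":0},{"x":0,"y":0,"z":3,"rx":0,"ry":0,"rz":0,"jaw":0},{"x":0,"y":0,"z":3,"rx":0,"ry":0,"rz":0,"jaw":0},{"x":0,"y":0,"z":3,"rx":0,"ry":0,"rz":0,"jaw":0},{"x":0,"y":0,"z":1.2,"rx":0,"ry":0,"rz":0,"jaw":0}]'

```text
clock: 10.2
tool_pos: [0.6014, 0.027, 0.1051]
eef_rot: [0.083, 0.997, -0.001, -0.002]
contact_force: [-0.0, -0.1, -1.3]
opening: 0.173
finger_force: 55.0
```

Call:
send_rows --motion '[{"x":0,"y":0,"z":0.3,"rx":0,"ry":0,"rz":0,"jaw":0},{"x":0,"y":0,"z":0.2,"rx":0,"ry":0,"rz":0,"jaw":0},{"x":0,"y":0,"z":0.1,"rx":0,"ry":0,"rz":0,"jaw":0},{"x":0,"y":0,"z":0.1,"rx":0,"ry":0,"rz":0,"jaw":0},{"x":0,"y":0,"z":0,"rx":0,"ry":0,"rz":0,"jaw":0}]'

```text
clock: 10.7
tool_pos: [0.6039, 0.0288, 0.1015]
eef_rot: [0.082, 0.997, 0.0, 0.001]
contact_force: [0.4, 0.6, -1.4]
opening: 0.177
finger_force: 55.0
```

```bash
python3 - <<'E'
from h import *
st()
E
```

```text
t 10.7 p [0.6039 0.0288 0.1015] y-ax 80.6 z [ 1.4e-03  2.0e-04 -1.0e+00] F [ 0.36  0.63 -1.39] op 0.177 q [ 0.02  0.87 -0.26  1.74  0.37  0.58  0.94]
```

Call:
send_rows --motion '[{"x":0,"y":0,"z":0.1,"rx":0,"ry":0,"rz":0,"jaw":0},{"x":0,"y":0,"z":0,"rx":0,"ry":0,"rz":0,"jaw":0},{"x":0,"y":0,"z":0,"rx":0,"ry":0,"rz":0,"jaw":0},{"x":0,"y":0,"z":0,"rx":0,"ry":0,"rz":0,"jaw":0},{"x":0,"y":0,"z":0,"rx":0,"ry":0,"rz":0,"jaw":0}]'

```text
clock: 11.2
tool_pos: [0.6034, 0.0288, 0.0997]
eef_rot: [0.082, 0.997, 0.0, -0.0]
contact_force: [-0.7, -0.7, -0.6]
opening: 0.176
finger_force: 55.0
```

Call:
send_rows --motion '[{"x":0,"y":0,"z":0.1,"rx":0,"ry":0,"rz":0,"jaw":0},{"x":0,"y":0,"z":0,"rx":0,"ry":0,"rz":0,"jaw":0},{"x":0,"y":0,"z":0,"rx":0,"ry":0,"rz":0,"jaw":0},{"x":0,"y":0,"z":0,"rx":0,"ry":0,"rz":0,"jaw":0},{"x":0,"y":0,"z":0,"rx":0,"ry":0,"rz":0,"jaw":0}]'

```text
clock: 11.7
tool_pos: [0.6035, 0.0289, 0.0997]
eef_rot: [0.082, 0.997, -0.0, 0.0]
contact_force: [-1.6, 0.2, 6.4]
opening: 0.176
finger_force: 55.0
```

Call:
send_rows --motion '[{"x":0,"y":0,"z":-0.07,"rx":0,"ry":0,"rz":0,"jaw":0},{"x":0.4,"y":0,"z":0,"rx":0,"ry":0,"rz":0,"jaw":0},{"x":0.4,"y":0,"z":0,"rx":0,"ry":0,"rz":0,"jaw":0},{"x":0.4,"y":0,"z":0,"rx":0,"ry":0,"rz":0,"jaw":0},{"x":0.4,"y":0,"z":0,"rx":0,"ry":0,"rz":0,"jaw":0}]'

```text
clock: 12.2
tool_pos: [0.5878, 0.0315, 0.0996]
eef_rot: [0.082, 0.997, 0.0, 0.001]
contact_force: [1.3, -0.5, 1.1]
opening: 0.18
finger_force: 55.0
```

Call:
send_rows --motion '[{"x":0.4,"y":0,"z":0,"rx":0,"ry":0,"rz":0,"jaw":0},{"x":0.4,"y":0,"z":0,"rx":0,"ry":0,"rz":0,"jaw":0},{"x":0.4,"y":0,"z":0,"rx":0,"ry":0,"rz":0,"jaw":0},{"x":0.4,"y":0,"z":0,"rx":0,"ry":0,"rz":0,"jaw":0},{"x":0.4,"y":0,"z":0,"rx":0,"ry":0,"rz":0,"jaw":0}]'

```text
clock: 12.7
tool_pos: [0.568, 0.0347, 0.0996]
eef_rot: [0.082, 0.997, 0.0, 0.0]
contact_force: [3.1, -0.3, 2.8]
opening: 0.176
finger_force: 55.0
```

Call:
send_rows --motion '[{"x":0.3,"y":0,"z":0,"rx":0,"ry":0,"rz":0,"jaw":0},{"x":0.3,"y":0,"z":0,"rx":0,"ry":0,"rz":0,"jaw":0},{"x":0.3,"y":0,"z":0,"rx":0,"ry":0,"rz":0,"jaw":0},{"x":0.3,"y":0,"z":0,"rx":0,"ry":0,"rz":0,"jaw":0},{"x":0.2,"y":0,"z":0,"rx":0,"ry":0,"rz":0,"jaw":0}]'

```text
clock: 13.2
tool_pos: [0.5542, 0.0372, 0.0996]
eef_rot: [0.082, 0.997, 0.0, 0.0]
contact_force: [3.9, 0.8, -1.6]
opening: 0.18
finger_force: 55.0
```

```bash
python3 - <<'E'
from h import *
st()
s=snapshot('scene');t=snapshot('top')
a=crop(s,(270,190,370,290),4);b=crop(t,(280,170,380,290),4)
H=480;p=lambda i:cv2.copyMakeBorder(i,0,H-i.shape[0],0,0,0)
cv2.imwrite('pics/a4.png',np.hstack([p(a),p(b)]))
E
```

```text
t 13.2 p [0.5542 0.0372 0.0996] y-ax 80.62 z [ 8.e-04  4.e-04 -1.e+00] F [ 3.94  0.82 -1.61] op 0.18 q [-0.01  0.83 -0.23  1.89  0.39  0.46  0.89]
```

View pics/a4.png

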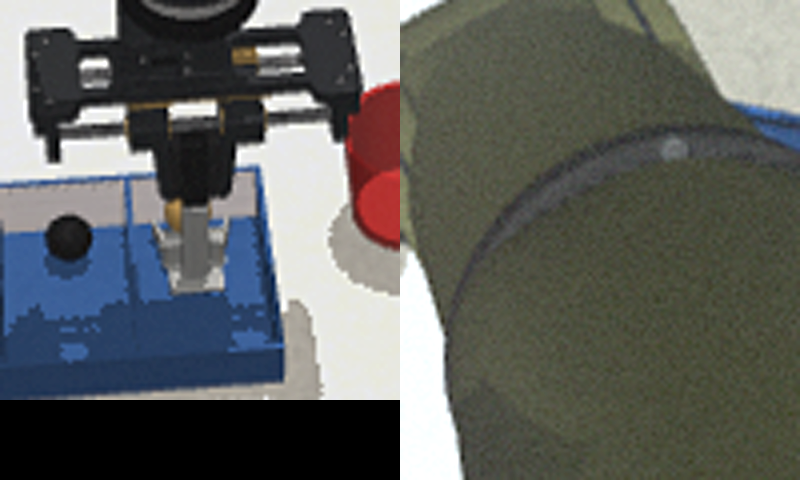

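The scoop in the lane is upright. The ball is partly hidden behind the handle at about (316,243), in front of the mouth and against the slope. I keep pushing slowly.

Call:
send_rows --motion '[{"x":0.2,"y":0,"z":0,"rx":0,"ry":0,"rz":0,"jaw":0},{"x":0.2,"y":0,"z":0,"rx":0,"ry":0,"rz":0,"jaw":0},{"x":0.1,"y":0,"z":0,"rx":0,"ry":0,"rz":0,"jaw":0},{"x":0,"y":0,"z":0,"rx":0,"ry":0,"rz":0,"jaw":0},{"x":0,"y":0,"z":0,"rx":0,"ry":0,"rz":0,"jaw":0}]'

```text
clock: 13.8
tool_pos: [0.5489, 0.038, 0.0996]
eef_rot: [0.082, 0.997, 0.0, -0.0]
contact_force: [2.7, -0.4, 5.7]
opening: 0.178
finger_force: 55.0
```

Call:
send_rows --motion '[{"x":0.2,"y":0,"z":0,"rx":0,"ry":0,"rz":0,"jaw":0},{"x":0.1,"y":0,"z":0,"rx":0,"ry":0,"rz":0,"jaw":0},{"x":0,"y":0,"z":0,"rx":0,"ry":0,"rz":0,"jaw":0},{"x":0,"y":0,"z":0,"rx":0,"ry":0,"rz":0,"jaw":0},{"x":0,"y":0,"z":0,"rx":0,"ry":0,"rz":0,"jaw":0}]'

```text
clock: 14.3
tool_pos: [0.546, 0.0384, 0.0996]
eef_rot: [0.082, 0.997, 0.0, -0.0]
contact_force: [1.9, 0.0, 6.5]
opening: 0.176
finger_force: 55.0
```

Call:
send_rows --motion '[{"x":0.2,"y":0,"z":0,"rx":0,"ry":0,"rz":0,"jaw":0},{"x":0.1,"y":0,"z":0,"rx":0,"ry":0,"rz":0,"jaw":0},{"x":0,"y":0,"z":0,"rx":0,"ry":0,"rz":0,"jaw":0},{"x":0,"y":0,"z":0,"rx":0,"ry":0,"rz":0,"jaw":0},{"x":0,"y":0,"z":0,"rx":0,"ry":0,"rz":0,"jaw":0}]'

```text
clock: 14.8
tool_pos: [0.5451, 0.0385, 0.0998]
eef_rot: [0.082, 0.997, 0.0, 0.002]
contact_force: [6.8, -1.3, 3.3]
opening: 0.178
finger_force: 55.0
```

Call:
send_rows --motion '[{"x":0.2,"y":0,"z":0,"rx":0,"ry":0,"rz":0,"jaw":0},{"x":0.1,"y":0,"z":0,"rx":0,"ry":0,"rz":0,"jaw":0},{"x":0,"y":0,"z":0,"rx":0,"ry":0,"rz":0,"jaw":0},{"x":0,"y":0,"z":0,"rx":0,"ry":0,"rz":0,"jaw":0},{"x":0,"y":0,"z":0,"rx":0,"ry":0,"rz":0,"jaw":0}]'

```text
clock: 15.3
tool_pos: [0.5442, 0.0386, 0.1001]
eef_rot: [0.082, 0.997, 0.001, 0.004]
contact_force: [9.3, -2.6, 2.2]
opening: 0.173
finger_force: 55.0
```

```bash
python3 - <<'E'
from h import *
st()
s=snapshot('scene')
h=cv2.cvtColor(s['img'],cv2.COLOR_RGB2HSV);m=cv2.inRange(h,(10,100,60),(30,255,255))[235:275,300:335]
ys,xs=np.nonzero(m);print(len(xs),xs.min()+300,xs.max()+300,ys.min()+235,ys.max()+235) if len(xs) else print(0)
E
```

```text
t 15.3 p [0.5442 0.0386 0.1001] y-ax 80.55 z [ 8.e-03  6.e-04 -1.e+00] F [ 9.29 -2.57  2.17] op 0.173 q [-0.03  0.82 -0.22  1.93  0.39  0.43  0.87]
24 311 322 239 246
```

Call:
send_rows --motion '[{"x":-0.2,"y":0,"z":0,"rx":0,"ry":0,"rz":0,"jaw":0},{"x":-0.2,"y":0,"z":0,"rx":0,"ry":0,"rz":0,"jaw":0},{"x":0,"y":0,"z":0,"rx":0,"ry":0,"rz":0,"jaw":0},{"x":0,"y":0,"z":0,"rx":0,"ry":0,"rz":0,"jaw":0},{"x":0,"y":0,"z":0,"rx":0,"ry":0,"rz":0,"jaw":0}]'

```text
clock: 15.85
tool_pos: [0.5453, 0.0385, 0.0997]
eef_rot: [0.082, 0.997, 0.0, 0.001]
contact_force: [5.6, -1.0, 4.4]
opening: 0.177
finger_force: 55.0
```

```bash
python3 - <<'E'
from h import *
st()
s=snapshot('scene')
S=get_state();R=Ro.from_quat(S['eef_rot']).as_matrix();c=S['tool_pos']+.028*R[:,0];c[2]=.024
print('expected px',proj(s,c),'10mm ahead',proj(s,c+.012*R[:,0]+[0,0,.004]))
h=cv2.cvtColor(s['img'],cv2.COLOR_RGB2HSV);m=cv2.inRange(h,(10,100,60),(30,255,255))[235:275,300:335]
ys,xs=np.nonzero(m);print(len(xs),xs.min()+300,xs.max()+300,ys.min()+235,ys.max()+235)
cv2.imwrite('pics/a5.png',crop(s,(285,215,345,270),10))
E
```

```text
t 15.85 p [0.5453 0.0385 0.0997] y-ax 80.59 z [ 2.3e-03  3.0e-04 -1.0e+00] F [ 5.62 -1.    4.35] op 0.177 q [-0.02  0.82 -0.22  1.92  0.39  0.44  0.87]
expected px [317.55274268 244.02702353] 10mm ahead [317.12693132 239.50448863]
25 311 322 239 247
```

View pics/a5.png

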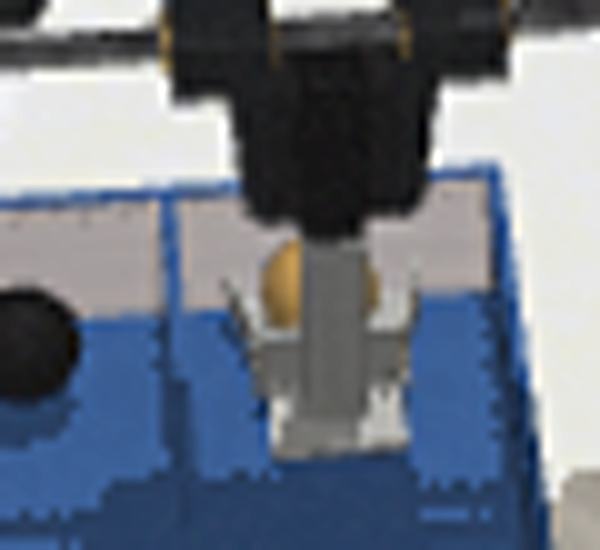

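The gold ball's centre is at about (317,244), symmetric behind the handle. That matches the predicted in-pocket position (317.6,244.0), so the ball is in and I'm lifting slowly.

Call:
send_rows --motion '[{"x":-0.1,"y":0,"z":-0.2,"rx":0,"ry":0,"rz":0,"jaw":0},{"x":-0.1,"y":0,"z":-0.4,"rx":0,"ry":0.02,"rz":0,"jaw":0},{"x":0,"y":0,"z":-0.6,"rx":0,"ry":0.03,"rz":0,"jaw":0},{"x":0,"y":0,"z":-0.8,"rx":0,"ry":0.03,"rz":0,"jaw":0},{"x":0,"y":0,"z":-1,"rx":0,"ry":0.02,"rz":0,"jaw":0}]'

```text
clock: 16.4
tool_pos: [0.5437, 0.0376, 0.128]
eef_rot: [0.081, 0.995, 0.003, -0.055]
contact_force: [0.5, -0.4, -1.9]
opening: 0.173
finger_force: 55.0
```

Call:
send_rows --motion '[{"x":0.1,"y":0,"z":-1.2,"rx":0,"ry":0,"rz":0,"jaw":0},{"x":0.2,"y":0,"z":-1.5,"rx":0,"ry":0,"rz":0,"jaw":0},{"x":0.2,"y":0,"z":-1.5,"rx":0,"ry":0,"rz":0,"jaw":0},{"x":0.2,"y":0,"z":-1.5,"rx":0,"ry":0,"rz":0,"jaw":0},{"x":0.2,"y":0,"z":-1.5,"rx":0,"ry":0,"rz":0,"jaw":0}]'

```text
clock: 16.9
tool_pos: [0.5431, 0.0382, 0.2018]
eef_rot: [0.081, 0.995, 0.003, -0.052]
contact_force: [-0.1, 0.6, -3.0]
opening: 0.177
finger_force: 55.0
```

Call:
send_rows --motion '[{"x":0.2,"y":0,"z":-1.5,"rx":0,"ry":0,"rz":0,"jaw":0},{"x":0.2,"y":0,"z":-1.5,"rx":0,"ry":0,"rz":0,"jaw":0},{"x":0.2,"y":0,"z":-1.5,"rx":0,"ry":0,"rz":0,"jaw":0},{"x":0.2,"y":0,"z":-1.5,"rx":0,"ry":0,"rz":0,"jaw":0},{"x":0,"y":0,"z":-0.8,"rx":0,"ry":0,"rz":0,"jaw":0}]'

```text
clock: 17.4
tool_pos: [0.5428, 0.0386, 0.2708]
eef_rot: [0.081, 0.995, 0.004, -0.051]
contact_force: [-0.6, -0.1, -2.7]
opening: 0.182
finger_force: 55.0
```

```bash
python3 - <<'E'
from h import *
st()
s=snapshot('scene');h=cv2.cvtColor(s['img'],cv2.COLOR_RGB2HSV)
S=get_state();R=Ro.from_quat(S['eef_rot']).as_matrix();c=S['tool_pos']+.028*R[:,0]+(.0916-.016)*R[:,2];print('exp',c,proj(s,c))
m=cv2.inRange(h,(10,100,60),(30,255,255));m[:, :270]=0;m[:,380:]=0;m[:140]=0;m[290:]=0
n,l,stt,cc=cv2.connectedComponentsWithStats(m);print([(a.tolist(),b.round(1).tolist()) for a,b in zip(stt[1:],cc[1:]) if a[4]>4])
cv2.imwrite('pics/a6.png',crop(s,(240,110,440,290),3))
E
```

```text
t 17.4 p [0.5428 0.0386 0.2708] y-ax 80.67 z [-0.101   0.0156 -0.9948] F [-0.58 -0.14 -2.74] op 0.182 q [ 0.09  0.62 -0.39  1.69  0.22  0.98  1.03]
exp [0.50885835 0.04437825 0.19919968] [316.05091119 190.34932985]
[([328, 140, 7, 6, 28], [330.9, 142.6]), ([301, 156, 9, 1, 9], [305.0, 156.0]), ([298, 160, 1, 5, 5], [298.0, 162.0]), ([309, 185, 4, 9, 25], [311.0, 189.5])]
```

View pics/a6.png

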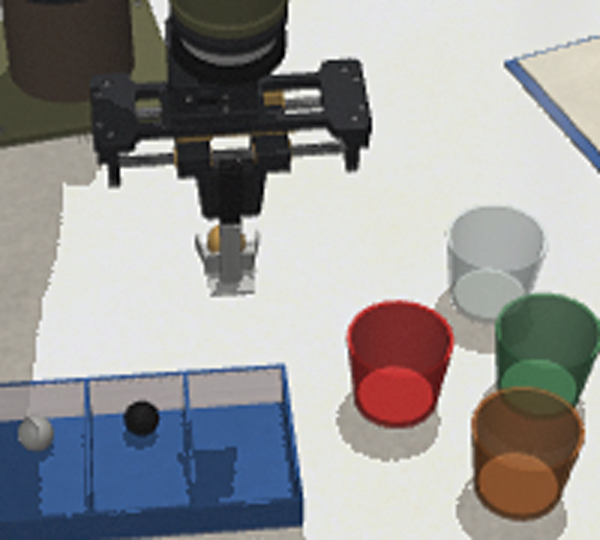

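The ball rides in the pocket at about (312,190), and its lane is empty. For the pour I fit a simple arm model to the recorded states, to find a tip direction the wrist can reach.

```bash
cat > k.py <<'E'
import numpy as np, itertools
from scipy.optimize import least_squares
from scipy.spatial.transform import Rotation as Ro
D=[([-1.164,.689,-.195,1.565,.157,.902,-.215],[.2276,.5819,.2494],68.64,[0,0,-1]),([.24,.61,.52,1.89,-.43,.75,-.68],[.4212,-.3131,.2498],-96.22,[0,0,-1]),
([.38,.84,.29,2.,-.61,.39,-.53],[.4246,-.3128,.0925],-96.02,[0,0,-1]),([.07,.69,-.34,1.64,.28,.87,1.03],[.6032,.0288,.2394],80.83,[0,0,-1]),
([.02,.87,-.26,1.74,.37,.58,.94],[.6039,.0288,.1015],80.6,[0,0,-1]),([-.01,.83,-.23,1.89,.39,.46,.89],[.5542,.0372,.0996],80.62,[0,0,-1]),
([.09,.62,-.39,1.69,.22,.98,1.03],[.5428,.0386,.2708],80.67,[-.101,.0156,-.9948])]
def fk(q,P,s):
    d1,Lu,a,Lf,b,Lt,o1,o7=P; R=Ro.identity();p=np.array([0,0,d1]);A='zyzyzyz'
    for i in range(7):
        ang=q[i]*s[i]+(o1 if i==0 else o7 if i==6 else 0)
        R=R*Ro.from_euler(A[i],ang)
        if i==2:p=p+R.apply([a,0,Lu])
        if i==3:p=p+R.apply([-a,0,Lf])
        if i==5:p=p+R.apply([b,0,Lt])
    return p,R
def res(P,s):
    o=[]
    for q,p,y,z in D:
        pp,R=fk(q,P,s);M=R.as_matrix();yy=np.radians(y)
        o+=list((pp-p)*5)+list(M[:2,1]-[np.cos(yy),np.sin(yy)])+list(M[:,2]-z)
    return np.array(o)
def fit():
    best=None
    for s in itertools.product([1,-1],repeat=4):
        S=[s[0],1,s[1],1,s[2],1,s[3]]
        for o1 in(0,np.pi/2,-np.pi/2,np.pi):
          for o7 in(0,np.pi/2,-np.pi/2,np.pi):
            f=least_squares(res,[.33,.45,0,.38,0,.3,o1,o7],args=(S,),max_nfev=40)
            if best is None or f.cost<best[0]:best=(f.cost,S,f.x)
    return best
if __name__=='__main__':
    c,S,P=fit();print(c,S,P.round(3).tolist());np.savez('k.npz',S=S,P=P)
    for q,p,y,z in D:print((fk(q,P,S)[0]-p).round(3))
E
timeout 400 python3 k.py
```

```text
0.002861831068024354 [-1, 1, -1, 1, -1, 1, -1] [0.332, 0.557, 0.005, 0.335, -0.005, 0.304, -0.078, 1.491]
[ 0.002 -0.002  0.002]
[-0.001  0.001 -0.009]
[-0.002  0.003 -0.005]
[-0.002 -0.002  0.001]
[0.001 0.    0.005]
[0.005 0.001 0.004]
[0.001 0.003 0.002]
```

```bash
cat > pour.py <<'E'
from k import *
z=np.load('k.npz');S,P=z['S'],z['P']
lo=np.array([-3.01,-.46,-1.47,.13,-1,.04,-2.66])+.03;hi=np.array([3.01,2.08,1.51,2.56,4.14,2.09,2.66])-.03
def rot(yaw,pitch):
    s=Ro.from_euler('ZY',[yaw,pitch],degrees=True).as_matrix(); return Ro.from_matrix(np.c_[s[:,0],-s[:,1],-s[:,2]])
def ik(p,R,q0):
    f=lambda q:np.r_[(fk(q,P,S)[0]-p)*10,(fk(q,P,S)[1].inv()*R).as_rotvec()*3,.02*(q-q0)]
    r=least_squares(f,np.clip(q0,lo,hi),bounds=(lo,hi));pp,RR=fk(r.x,P,S)
    return r.x,np.linalg.norm(pp-p),np.degrees((RR.inv()*R).magnitude())
def tcp_from_lip(lip,R): return lip+R.apply([-.038,0,-.0904])   # lip -> tcp in tool axes
G=np.array([.650,.250])
if __name__=='__main__':
    q0=np.array(D[-1][0])
    for yaw in range(60,331,15):
        d=np.array([np.cos(np.radians(yaw)),np.sin(np.radians(yaw))]);q=q0;o=[]
        lip=np.r_[G-.015*d,.095]
        for pit in(0,15,30,40,48):
            R=rot(yaw,pit);q,e,a=ik(tcp_from_lip(lip,R),R,q);o.append(f'{e*1e3:.0f}/{a:.0f}')
        print(yaw,o,q.round(2))
E
python3 pour.py
```

```text
60 ['0/0', '0/0', '0/0', '0/0', '14/3'] [-0.7   1.38  0.53  0.37  0.    2.06 -0.92]
75 ['0/0', '0/0', '0/0', '0/0', '0/0'] [-0.77  1.33  0.47  0.51  0.16  1.91 -0.76]
90 ['0/0', '0/0', '0/0', '0/0', '0/0'] [-0.88  1.21  0.47  0.86  0.27  1.57 -0.66]
105 ['0/0', '0/0', '0/0', '0/0', '0/0'] [-0.97  1.12  0.48  1.15  0.37  1.26 -0.59]
120 ['0/0', '0/0', '0/0', '0/0', '0/0'] [-1.05  1.05  0.52  1.41  0.48  0.94 -0.54]
135 ['0/0', '0/0', '0/0', '0/0', '0/0'] [-1.14  1.01  0.63  1.64  0.58  0.59 -0.48]
150 ['0/0', '0/0', '0/0', '0/0', '0/0'] [-1.24  1.03  0.86  1.85  0.51  0.17 -0.27]
165 ['0/0', '0/0', '0/0', '0/0', '0/0'] [-0.8   0.82  0.11  2.02  1.97  0.61 -1.32]
180 ['0/0', '0/0', '0/0', '0/0', '0/0'] [-0.36  0.84 -0.46  2.15  2.26  0.92 -1.15]
195 ['0/0', '0/0', '0/0', '0/0', '0/0'] [-0.06  0.92 -0.76  2.22  2.46  0.97 -0.89]
210 ['0/0', '0/0', '0/0', '0/0', '0/0'] [ 0.2   1.05 -1.03  2.21  2.52  0.87 -0.48]
225 ['0/0', '0/0', '0/0', '0/0', '0/0'] [ 0.41  1.25 -1.32  2.13  2.3   0.74  0.17]
240 ['0/0', '0/0', '0/0', '0/0', '0/0'] [ 0.47  1.22 -1.25  1.98  1.94  0.39  0.75]
255 ['0/0', '0/0', '0/0', '0/0', '0/0'] [ 0.44  1.16 -1.09  1.82  0.6   0.26  2.25]
270 ['0/0', '0/0', '0/0', '0/0', '0/0'] [ 0.44  1.27 -1.22  1.6   0.47  0.64  2.6 ]
285 ['0/0', '0/0', '0/0', '0/0', '5/2'] [ 0.4   1.41 -1.44  1.4   0.66  1.03  2.63]
300 ['0/0', '0/0', '8/3', '21/8', '31/13'] [ 0.32  1.38 -1.44  1.35  0.69  1.16  2.63]
315 ['0/0', '14/5', '37/13', '50/18', '58/23'] [ 0.25  1.36 -1.44  1.32  0.73  1.28  2.63]
330 ['14/4', '41/13', '66/22', '80/28', '88/32'] [ 0.18  1.35 -1.44  1.31  0.77  1.38  2.63]
```

```bash
python3 - <<'E'
from h import *
s=snapshot('scene');t=snapshot('top')
for p in((495,240),(545,255),(527,150)):print('scene z0',p,onz(s,p,0).round(3))
for p in((110,207),(40,268),(65,155)):print('top z0',p,onz(t,p,0).round(3),'z.1',onz(t,p,.1).round(3))
for p in((555,85),(545,110),(610,150)):print('hopper/body scene',p,onz(s,p,.25).round(3),onz(s,p,.3).round(3))
import pour,numpy as np
for yaw in(135,150,160,200,225,250):
    d=np.array([np.cos(np.radians(yaw)),np.sin(np.radians(yaw))]);q=np.array(pour.D[-1][0]);print(yaw)
    lip=np.r_[pour.G-.015*d,.095]
    for pit in(0,12,24,36,45):
        R=pour.rot(yaw,pit);p=pour.tcp_from_lip(lip,R);q,e,a=pour.ik(p,R,q)
        print('  ',pit,q.round(2),'wrist',(p-R.apply([0,0,.304])).round(2),round(e*1e3),round(a))
E
```

```text
scene z0 (495, 240) [0.603 0.497 0.   ]
scene z0 (545, 255) [0.683 0.595 0.   ]
scene z0 (527, 150) [0.288 0.761 0.   ]
top z0 (110, 207) [0.593 0.496 0.   ] z.1 [0.579 0.442 0.1  ]
top z0 (40, 268) [0.459 0.638 0.   ] z.1 [0.46  0.569 0.1  ]
top z0 (65, 155) [0.703 0.601 0.   ] z.1 [0.677 0.536 0.1  ]
hopper/body scene (555, 85) [0.328 0.747 0.25 ] [0.396 0.69  0.3  ]
hopper/body scene (545, 110) [0.424 0.663 0.25 ] [0.486 0.611 0.3  ]
hopper/body scene (610, 150) [0.608 0.724 0.25 ] [0.659 0.669 0.3  ]
135
   0 [-0.31  0.9  -0.14  1.28  0.13  0.97  0.31] wrist [0.69 0.21 0.49] 0 0
   12 [-0.49  0.84  0.02  1.42  0.25  0.82  0.13] wrist [0.63 0.27 0.49] 0 0
   24 [-0.71  0.84  0.21  1.53  0.38  0.7  -0.07] wrist [0.57 0.33 0.47] 0 0
   36 [-0.93  0.89  0.43  1.6   0.5   0.63 -0.29] wrist [0.52 0.38 0.44] 0 0
   45 [-1.09  0.97  0.59  1.64  0.56  0.6  -0.44] wrist [0.48 0.42 0.4 ] 0 0
150
   0 [-0.3   0.92 -0.21  1.24  0.2   1.    0.52] wrist [0.7  0.22 0.49] 0 0
   12 [-0.45  0.84 -0.06  1.44  0.31  0.76  0.34] wrist [0.62 0.26 0.49] 0 0
   24 [-0.67  0.8   0.18  1.62  0.45  0.54  0
[... 1037 characters left out ...]
 0 0
   12 [-0.16  0.88 -0.53  1.47  0.5   0.72  1.51] wrist [0.63 0.23 0.49] 0 0
   24 [-0.09  0.81 -0.5   1.73  0.55  0.32  1.48] wrist [0.57 0.17 0.47] 0 0
   36 [ 0.24  0.99 -1.02  1.94  1.82  0.45  0.4 ] wrist [0.52 0.12 0.44] 0 0
   45 [ 0.37  1.16 -1.24  2.08  2.22  0.65  0.17] wrist [0.48 0.08 0.4 ] 0 0
250
   0 [-0.25  0.98 -0.61  1.23  0.56  1.09  1.9 ] wrist [0.67 0.3  0.49] 0 0
   12 [-0.08  0.93 -0.69  1.45  0.55  0.81  1.92] wrist [0.64 0.22 0.49] 0 0
   24 [ 0.09  0.93 -0.79  1.63  0.55  0.55  1.97] wrist [0.61 0.15 0.47] 0 0
   36 [ 0.26  0.98 -0.9   1.77  0.58  0.31  2.04] wrist [0.59 0.08 0.44] 0 0
   45 [ 0.38  1.07 -0.98  1.86  0.62  0.16  2.1 ] wrist [0.57 0.03 0.4 ] 0 0
```

```bash
python3 - <<'E'
from h import *
import pour
d=np.array([np.cos(np.radians(145)),np.sin(np.radians(145))]);G=np.array([.651,.2495])
lip=np.r_[G-.014*d,.100]
K=lambda pit,dz=0:(pour.tcp_from_lip(lip+[0,0,dz],pour.rot(145,pit)),pour.rot(145,pit))
st()
a=K(-5,.06);b=K(0,0)
plan([(*a,20),(*b,5)],0)
print('tip');plan([(*K(p),5) for p in(12,24,36,48)],0,now=b)
print(a[0],b[0],K(48)[0])
E
```

```text
t 17.55 p [0.5437 0.0384 0.2701] y-ax 80.64 z [-0.0998  0.0159 -0.9949] F [ 0.37 -0.36 -3.75] op 0.176 q [ 0.09  0.62 -0.39  1.69  0.22  0.98  1.03]
[{"x":-0.64,"y":1,"z":0.05,"rx":-0.002,"ry":-0.001,"rz":0.022,"jaw":0},{"x":-0.61,"y":1.01,"z":0.06,"rx":-0.002,"rz":0.023,"jaw":0},{"x":-0.59,"y":1.03,"z":0.05,"rx":-0.002,"ry":-0.001,"rz":0.022,"jaw":0},{"x":-0.56,"y":1.04,"z":0.06,"rx":-0.003,"ry":-0.001,"rz":0.022,"jaw":0},{"x":-0.55,"y":1.05,"z":0.07,"rx":-0.002,"rz":0.022,"jaw":0}]
[{"x":-0.52,"y":1.06,"z":0.06,"rx":-0.002,"ry":-0.001,"rz":0.023,"jaw":0},{"x":-0.49,"y":1.08,"z":0.07,"rx":-0.002,"ry":-0.001,"rz":0.022,"jaw":0},{"x":-0.48,"y":1.08,"z":0.07,"rx":-0.002,"rz":0.022,"jaw":0},{"x":-0.44,"y":1.1,"z":0.07,"rx":-0.002,"ry":-0.001,"rz":0.022,"jaw":0},{"x":-0.43,"y":1.1,"z":0.08,"rx":-0.002,"ry":-0.001,"rz":0.023,"jaw":0}]
[{"x":-0.4,"y":1.12,"z":0.08,"rx":-0.002,"rz":0.022,"jaw":0},{"x":-0.37,"y":1.12,"z":0.08,"rx":-0.003,"ry":-0.001,"rz":0.022,"jaw":0},{"x":-0.35,"y":1.13,"z":0.08,"rx":-0.002,"ry":-0.001,"rz":0.023,"jaw":0},{"x":-0.32,"y":1.14,"z":0.09,"rx":-0.002,"rz":0.022
[... 873 characters left out ...]
:-0.042,"jaw":0},{"x":0.39,"z":-0.13,"ry":-0.042,"jaw":0},{"x":0.38,"z":-0.16,"ry":-0.042,"jaw":0},{"x":0.38,"z":-0.16,"ry":-0.042,"jaw":0},{"x":0.36,"z":-0.19,"ry":-0.042,"jaw":0}]
[{"x":0.39,"z":-0.12,"ry":-0.042,"jaw":0},{"x":0.39,"z":-0.13,"ry":-0.042,"jaw":0},{"x":0.38,"z":-0.15,"ry":-0.042,"jaw":0},{"x":0.38,"z":-0.17,"ry":-0.041,"jaw":0},{"x":0.37,"z":-0.18,"ry":-0.042,"jaw":0}]
[{"x":0.39,"z":-0.12,"ry":-0.042,"jaw":0},{"x":0.39,"z":-0.13,"ry":-0.042,"jaw":0},{"x":0.38,"z":-0.15,"ry":-0.042,"jaw":0},{"x":0.37,"z":-0.17,"ry":-0.042,"jaw":0},{"x":0.37,"z":-0.18,"ry":-0.042,"jaw":0}]
[0.69993146 0.21523783 0.24674408] [0.69359591 0.21967403 0.1904    ] [0.6282658  0.26541866 0.18872891]
```

Call:
send_rows --motion '[{"x":-0.4,"y":0.6,"z":0,"rx":0,"ry":0,"rz":0.022,"jaw":0},{"x":-0.6,"y":1.0,"z":0.05,"rx":0,"ry":0,"rz":0.022,"jaw":0},{"x":-0.6,"y":1.0,"z":0.05,"rx":-0.005,"ry":0,"rz":0.022,"jaw":0},{"x":-0.6,"y":1.0,"z":0.05,"rx":-0.005,"ry":0,"rz":0.022,"jaw":0},{"x":-0.6,"y":1.05,"z":0.05,"rx":0,"ry":0,"rz":0.022,"jaw":0}]'

```text
clock: 18.05
tool_pos: [0.5821, 0.079, 0.2651]
eef_rot: [0.137, 0.989, 0.006, -0.05]
contact_force: [-0.2, 0.2, -2.5]
opening: 0.178
finger_force: 55.0
```

Call:
send_rows --motion '[{"x":-0.5,"y":1.1,"z":0.05,"rx":-0.005,"ry":0,"rz":0.022,"jaw":0},{"x":-0.5,"y":1.1,"z":0.05,"rx":0,"ry":0,"rz":0.022,"jaw":0},{"x":-0.5,"y":1.1,"z":0.05,"rx":-0.005,"ry":0,"rz":0.022,"jaw":0},{"x":-0.45,"y":1.1,"z":0.1,"rx":0,"ry":0,"rz":0.022,"jaw":0},{"x":-0.45,"y":1.1,"z":0.1,"rx":-0.005,"ry":0,"rz":0.022,"jaw":0}]'

```text
clock: 18.55
tool_pos: [0.6216, 0.124, 0.2595]
eef_rot: [0.192, 0.98, 0.011, -0.049]
contact_force: [0.1, 0.0, -2.2]
opening: 0.175
finger_force: 55.0
```

Call:
send_rows --motion '[{"x":-0.4,"y":1.1,"z":0.1,"rx":0,"ry":0,"rz":0.022,"jaw":0},{"x":-0.4,"y":1.1,"z":0.1,"rx":-0.005,"ry":0,"rz":0.022,"jaw":0},{"x":-0.35,"y":1.1,"z":0.1,"rx":0,"ry":0,"rz":0.022,"jaw":0},{"x":-0.35,"y":1.15,"z":0.1,"rx":-0.005,"ry":0,"rz":0.022,"jaw":0},{"x":-0.3,"y":1.15,"z":0.1,"rx":0,"ry":0,"rz":0.022,"jaw":0}]'

```text
clock: 19.05
tool_pos: [0.6608, 0.1672, 0.2528]
eef_rot: [0.246, 0.968, 0.013, -0.048]
contact_force: [1.3, 0.2, -1.9]
opening: 0.176
finger_force: 55.0
```

Call:
send_rows --motion '[{"x":-0.3,"y":1.15,"z":0.1,"rx":-0.005,"ry":0,"rz":0.022,"jaw":0},{"x":-0.3,"y":1.15,"z":0.1,"rx":0,"ry":0,"rz":0.022,"jaw":0},{"x":-0.2,"y":1.15,"z":0.1,"rx":-0.005,"ry":0,"rz":0.022,"jaw":0},{"x":-0.2,"y":1.15,"z":0.1,"rx":0,"ry":0,"rz":0.022,"jaw":0},{"x":-0.1,"y":0.8,"z":0.1,"rx":0,"ry":0,"rz":0.022,"jaw":0}]'

```text
clock: 19.55
tool_pos: [0.6973, 0.2089, 0.2468]
eef_rot: [0.299, 0.953, 0.016, -0.048]
contact_force: [-0.0, 0.9, -2.5]
opening: 0.174
finger_force: 55.0
```

```bash
python3 - <<'E'
from h import *
import pour
st()
s=snapshot('scene');cv2.imwrite('pics/a7.png',crop(s,(290,90,490,290),3))
d=np.array([np.cos(np.radians(145)),np.sin(np.radians(145))]);G=np.array([.651,.2495])
lip=np.r_[G-.014*d,.100]
c=blob(s,(0,80,30),(20,255,255),(385,235,440,285));print('glass box',cv2.boundingRect(c))
plan([(pour.tcp_from_lip(lip,pour.rot(145,0)),pour.rot(145,0),5)],0)
E
```

```text
t 19.55 p [0.6973 0.2089 0.2468] y-ax 55.19 z [-0.0821  0.0585 -0.9949] F [-0.05  0.89 -2.45] op 0.174 q [-0.22  0.89 -0.25  1.12  0.11  1.21  0.54]
glass box (397, 242, 38, 42)
[{"x":0.06,"y":0.11,"z":1.13,"ry":-0.02,"rz":0.001,"jaw":0},{"x":0.08,"y":0.11,"z":1.14,"rx":0.001,"ry":-0.021,"jaw":0},{"x":0.1,"y":0.11,"z":1.13,"ry":-0.02,"rz":0.001,"jaw":0},{"x":0.13,"y":0.11,"z":1.13,"rx":0.001,"ry":-0.02,"rz":0.001,"jaw":0},{"x":0.15,"y":0.11,"z":1.12,"ry":-0.02,"rz":0.001,"jaw":0}]
```

View pics/a7.png

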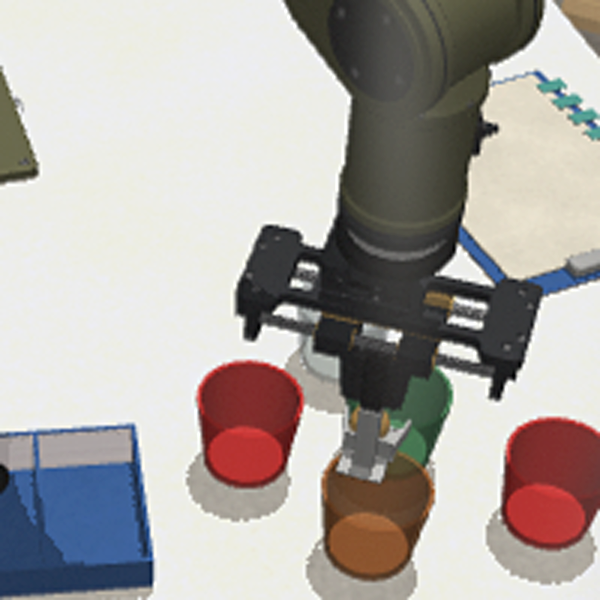

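The scoop, with the ball in it at about (412,230), hangs just behind and above the amber glass (rim near (416,250)). The glass is unmoved. I'm descending and then tipping.

Call:
send_rows --motion '[{"x":0.1,"y":0.1,"z":1.1,"rx":0,"ry":-0.02,"rz":0,"jaw":0},{"x":0.1,"y":0.1,"z":1.1,"rx":0,"ry":-0.02,"rz":0,"jaw":0},{"x":0.1,"y":0.1,"z":1.1,"rx":0,"ry":-0.02,"rz":0,"jaw":0},{"x":0.1,"y":0.1,"z":1.1,"rx":0,"ry":-0.02,"rz":0,"jaw":0},{"x":0.1,"y":0.1,"z":1.1,"rx":0,"ry":-0.02,"rz":0,"jaw":0}]'

```text
clock: 20.1
tool_pos: [0.6926, 0.2166, 0.1922]
eef_rot: [0.299, 0.954, 0.0, 0.0]
contact_force: [0.2, 0.5, -2.1]
opening: 0.174
finger_force: 55.0
```

Call:
send_rows --motion '[{"x":0.38,"y":0,"z":-0.12,"rx":0,"ry":-0.042,"rz":0,"jaw":0},{"x":0.38,"y":0,"z":-0.14,"rx":0,"ry":-0.042,"rz":0,"jaw":0},{"x":0.38,"y":0,"z":-0.16,"rx":0,"ry":-0.042,"rz":0,"jaw":0},{"x":0.38,"y":0,"z":-0.16,"rx":0,"ry":-0.042,"rz":0,"jaw":0},{"x":0.38,"y":0,"z":-0.18,"rx":0,"ry":-0.042,"rz":0,"jaw":0}]'

```text
clock: 20.6
tool_pos: [0.6764, 0.228, 0.1988]
eef_rot: [0.297, 0.949, -0.031, 0.1]
contact_force: [0.3, -0.3, -2.7]
opening: 0.176
finger_force: 55.0
```

```bash
python3 - <<'E'
from h import *
import pour
st()
S=get_state();R=Ro.from_quat(S['eef_rot']);M=R.as_matrix();l=S['tool_pos']-R.apply([-.038,0,-.0904]);print('lip',l,'rel glass',l[:2]-[.651,.2495])
d=np.array([np.cos(np.radians(145)),np.sin(np.radians(145))]);G=np.array([.651,.2495]);lip=np.r_[G-.014*d,.100]
plan([(pour.tcp_from_lip(lip,pour.rot(145,p)),pour.rot(145,p),5) for p in(24,36,48)],0)
E
```

```text
t 20.6 p [0.6764 0.228  0.1988] y-ax 55.24 z [ 0.1723 -0.1181 -0.9779] F [ 0.29 -0.33 -2.74] op 0.176 q [-0.44  0.82 -0.05  1.45  0.32  0.79  0.27]
lip [0.66144607 0.23848653 0.10244033] rel glass [ 0.01044607 -0.01101347]
[{"x":0.42,"y":0.06,"z":-0.07,"ry":-0.042,"rz":0.001,"jaw":0},{"x":0.41,"y":0.07,"z":-0.1,"rx":0.001,"ry":-0.041,"jaw":0},{"x":0.41,"y":0.06,"z":-0.1,"ry":-0.042,"rz":0.001,"jaw":0},{"x":0.41,"y":0.06,"z":-0.13,"rx":0.001,"ry":-0.042,"rz":0.001,"jaw":0},{"x":0.4,"y":0.06,"z":-0.14,"ry":-0.041,"rz":0.001,"jaw":0}]
[{"x":0.39,"z":-0.12,"ry":-0.042,"jaw":0},{"x":0.39,"z":-0.13,"ry":-0.042,"jaw":0},{"x":0.38,"z":-0.15,"ry":-0.042,"jaw":0},{"x":0.37,"z":-0.17,"ry":-0.042,"jaw":0},{"x":0.37,"z":-0.18,"ry":-0.042,"rz":-0.001,"jaw":0}]
[{"x":0.39,"z":-0.12,"ry":-0.042,"jaw":0},{"x":0.39,"z":-0.14,"ry":-0.042,"jaw":0},{"x":0.38,"z":-0.15,"ry":-0.042,"jaw":0},{"x":0.37,"z":-0.16,"ry":-0.041,"jaw":0},{"x":0.37,"z":-0.19,"ry":-0.042,"jaw":0}]
```

Call:
send_rows --motion '[{"x":0.4,"y":0.05,"z":-0.08,"rx":0,"ry":-0.042,"rz":0,"jaw":0},{"x":0.4,"y":0.05,"z":-0.1,"rx":0,"ry":-0.042,"rz":0,"jaw":0},{"x":0.4,"y":0.05,"z":-0.1,"rx":0,"ry":-0.042,"rz":0,"jaw":0},{"x":0.4,"y":0.05,"z":-0.12,"rx":0,"ry":-0.042,"rz":0,"jaw":0},{"x":0.4,"y":0.05,"z":-0.14,"rx":0,"ry":-0.042,"rz":0,"jaw":0}]'

```text
clock: 21.1
tool_pos: [0.6607, 0.2422, 0.1981]
eef_rot: [0.292, 0.933, -0.061, 0.199]
contact_force: [0.6, -0.5, -2.3]
opening: 0.176
finger_force: 55.0
```

Call:
send_rows --motion '[{"x":0.38,"y":0,"z":-0.12,"rx":0,"ry":-0.042,"rz":0,"jaw":0},{"x":0.38,"y":0,"z":-0.14,"rx":0,"ry":-0.042,"rz":0,"jaw":0},{"x":0.38,"y":0,"z":-0.15,"rx":0,"ry":-0.042,"rz":0,"jaw":0},{"x":0.38,"y":0,"z":-0.16,"rx":0,"ry":-0.042,"rz":0,"jaw":0},{"x":0.38,"y":0,"z":-0.18,"rx":0,"ry":-0.042,"rz":0,"jaw":0}]'

```text
clock: 21.6
tool_pos: [0.6443, 0.2542, 0.1957]
eef_rot: [0.284, 0.907, -0.091, 0.296]
contact_force: [-0.4, -0.8, -1.1]
opening: 0.176
finger_force: 55.0
```

Call:
send_rows --motion '[{"x":0.38,"y":0,"z":-0.12,"rx":0,"ry":-0.042,"rz":0,"jaw":0},{"x":0.38,"y":0,"z":-0.14,"rx":0,"ry":-0.042,"rz":0,"jaw":0},{"x":0.38,"y":0,"z":-0.15,"rx":0,"ry":-0.042,"rz":0,"jaw":0},{"x":0.38,"y":0,"z":-0.16,"rx":0,"ry":-0.042,"rz":0,"jaw":0},{"x":0.38,"y":0,"z":-0.18,"rx":0,"ry":-0.042,"rz":0,"jaw":0}]'

```text
clock: 22.1
tool_pos: [0.6284, 0.2657, 0.1885]
eef_rot: [0.273, 0.872, -0.12, 0.389]
contact_force: [-0.7, -0.2, -1.4]
opening: 0.177
finger_force: 55.0
```

Call:
send_rows --motion '[{"x":0,"y":0,"z":0,"rx":0,"ry":0,"rz":0,"jaw":0},{"x":0,"y":0,"z":0,"rx":0,"ry":0,"rz":0,"jaw":0},{"x":0,"y":0,"z":0,"rx":0,"ry":0,"rz":0,"jaw":0},{"x":0,"y":0,"z":0,"rx":0,"ry":0,"rz":0,"jaw":0},{"x":0,"y":0,"z":0,"rx":0,"ry":0,"rz":0,"jaw":0}]'

```text
clock: 22.6
tool_pos: [0.6291, 0.2637, 0.1891]
eef_rot: [0.274, 0.871, -0.121, 0.389]
contact_force: [0.2, 0.4, -1.0]
opening: 0.175
finger_force: 55.0
```

```bash
python3 - <<'E'
from h import *
st()
S=get_state();R=Ro.from_quat(S['eef_rot']);M=R.as_matrix();l=S['tool_pos']-R.apply([-.038,0,-.0904]);print('lip',l,'rel glass',l[:2]-[.651,.2495],'pitch',np.degrees(np.arcsin(-M[2,0])))
E
```

```text
t 22.6 p [0.6291 0.2637 0.1891] y-ax 55.2 z [ 0.6118 -0.4234 -0.6682] F [ 0.21  0.44 -1.01] op 0.175 q [-1.19  1.01  0.7   1.82  0.73  0.37 -0.52]
lip [0.66362982 0.23994074 0.10043128] rel glass [ 0.01262982 -0.00955926] pitch 48.07180934348035
```

The wrist's downward force fell from about 2.5 N to 1.0 N, so the ball has left the scoop. I'm raising, levelling, and planning the put-down.

Call:
send_rows --motion '[{"x":-0.75,"y":0,"z":-0.65,"rx":0,"ry":0,"rz":0,"jaw":0},{"x":-0.75,"y":0,"z":-0.65,"rx":0,"ry":0,"rz":0,"jaw":0},{"x":-0.75,"y":0,"z":-0.65,"rx":0,"ry":0,"rz":0,"jaw":0},{"x":-0.75,"y":0,"z":-0.65,"rx":0,"ry":0,"rz":0,"jaw":0},{"x":-0.75,"y":0,"z":-0.65,"rx":0,"ry":0.04,"rz":0,"jaw":0}]'

```text
clock: 23.1
tool_pos: [0.6282, 0.265, 0.2379]
eef_rot: [0.274, 0.88, -0.116, 0.371]
contact_force: [-0.3, 0.8, -1.1]
opening: 0.173
finger_force: 55.0
```

Call:
send_rows --motion '[{"x":0,"y":0,"z":0,"rx":0,"ry":0.08,"rz":0,"jaw":0},{"x":0,"y":0,"z":0,"rx":0,"ry":0.08,"rz":0,"jaw":0},{"x":0,"y":0,"z":0,"rx":0,"ry":0.08,"rz":0,"jaw":0},{"x":0,"y":0,"z":0,"rx":0,"ry":0.08,"rz":0,"jaw":0},{"x":0,"y":0,"z":0,"rx":0,"ry":0.08,"rz":0,"jaw":0}]'

```text
clock: 23.6
tool_pos: [0.6293, 0.2632, 0.2398]
eef_rot: [0.293, 0.936, -0.058, 0.188]
contact_force: [-0.6, 0.1, -1.5]
opening: 0.176
finger_force: 55.0
```

Call:
send_rows --motion '[{"x":0,"y":0,"z":-0.5,"rx":0,"ry":0.08,"rz":0,"jaw":0},{"x":0,"y":0,"z":-0.5,"rx":0,"ry":0.08,"rz":0,"jaw":0},{"x":0,"y":0,"z":-0.5,"rx":0,"ry":0.08,"rz":0,"jaw":0},{"x":0,"y":0,"z":-0.5,"rx":0,"ry":0.08,"rz":0,"jaw":0},{"x":0,"y":0,"z":-0.5,"rx":0,"ry":0.08,"rz":0,"jaw":0}]'

```text
clock: 24.1
tool_pos: [0.6245, 0.2661, 0.2639]
eef_rot: [0.298, 0.954, 0.001, -0.001]
contact_force: [1.1, 0.0, -1.5]
opening: 0.18
finger_force: 55.0
```

```bash
python3 - <<'E'
from h import *
import pour
st()
s=snapshot('scene');t=snapshot('top')
c=blob(s,(0,80,30),(20,255,255),(385,235,440,285));print('glass box scene',cv2.boundingRect(c))
for r,nm,b in((s,'scene',(390,235,440,290)),(t,'top',(190,150,245,205))):
    h=cv2.cvtColor(r['img'],cv2.COLOR_RGB2HSV);b0=cv2.cvtColor(cv2.imread(f'pics/{nm}0.png'),cv2.COLOR_BGR2HSV)
    df=cv2.absdiff(r['img'],cv2.imread(f'pics/{nm}0.png')[:,:,::-1]).max(2)
    m=np.zeros_like(df);m[b[1]:b[3],b[0]:b[2]]=(df[b[1]:b[3],b[0]:b[2]]>25)
    n,l,q,cc=cv2.connectedComponentsWithStats(m);print(nm,[(a.tolist(),r['img'][l==i].mean(0).round().tolist()) for i,a in enumerate(q) if i and a[4]>8])
q0=get_state()['q']
for P_ in((.42,-.28),(.45,-.26),(.43,.08)):
  for yaw in(100,130,150):
    q=q0
    for z in(.25,.092):
        q,e,a=pour.ik(np.r_[P_,z],pour.rot(yaw,0),q)
    print(P_,yaw,q.round(2),round(e*1e3,1),round(a,1))
E
```

```text
t 24.1 p [0.6245 0.2661 0.2639] y-ax 55.27 z [-0.0017  0.0025 -1.    ] F [ 1.1   0.01 -1.49] op 0.18 q [-0.4   0.75 -0.14  1.37  0.1   1.03  0.41]
glass box scene (397, 239, 38, 44)
scene [([411, 256, 10, 6, 35], [105.0, 84.0, 50.0]), ([390, 286, 7, 4, 16], [110.0, 107.0, 101.0])]
top [([227, 150, 18, 5, 46], [109.0, 110.0, 103.0]), ([190, 155, 15, 50, 409], [42.0, 43.0, 43.0]), ([209, 169, 10, 14, 60], [39.0, 37.0, 36.0]), ([211, 184, 9, 8, 44], [118.0, 98.0, 58.0])]
(0.42, -0.28) 100 [ 0.5   0.8   0.02  2.06 -0.06  0.28  0.74] 0.0 0.0
(0.42, -0.28) 130 [ 0.54  0.8  -0.05  2.06  0.12  0.28  1.09] 0.0 0.0
(0.42, -0.28) 150 [ 0.57  0.8  -0.1   2.06  0.25  0.29  1.31] 0.0 0.0
(0.45, -0.26) 100 [ 0.43  0.81  0.03  2.02 -0.06  0.32  0.68] 0.0 0.0
(0.45, -0.26) 130 [ 0.48  0.81 -0.05  2.02  0.12  0.32  1.03] 0.0 0.0
(0.45, -0.26) 150 [ 0.51  0.81 -0.11  2.02  0.24  0.32  1.25] 0.0 0.0
(0.43, 0.08) 100 [-0.27  0.77  0.02  2.26 -0.12  0.11  0.03] 0.0 0.0
(0.43, 0.08) 130 [-0.26  0.77 -0.01  2.26  0.05  0.11  0.38] 0.0 0.0
(0.43, 0.08) 150 [-0.24  0.77 -0.03  2.26  0.17  0.11  0.62] 0.0 0.0
```

```bash
python3 - <<'E'
from h import *
s=snapshot('scene');t=snapshot('top')
print('ball in glass',two(s,(416,259),t,(215.5,188)))
plan([((.43,-.27,.25),pose(130),20),((.43,-.27,.105),pose(130),5)],0)
E
```

```text
ball in glass (array([0.63312435, 0.26305861, 0.02897431]), np.float64(0.0006139006565340812))
[{"x":-0.73,"y":-2.76,"z":0.06,"rz":0.013,"jaw":0},{"x":-0.77,"y":-2.74,"z":0.06,"rz":0.014,"jaw":0},{"x":-0.8,"y":-2.74,"z":0.07,"rz":0.013,"jaw":0},{"x":-0.84,"y":-2.72,"z":0.06,"rz":0.013,"jaw":0},{"x":-0.88,"y":-2.72,"z":0.06,"rz":0.013,"jaw":0}]
[{"x":-0.91,"y":-2.7,"z":0.06,"rz":0.014,"jaw":0},{"x":-0.95,"y":-2.69,"z":0.06,"rz":0.013,"jaw":0},{"x":-0.98,"y":-2.68,"z":0.07,"rz":0.013,"jaw":0},{"x":-1.02,"y":-2.66,"z":0.06,"rz":0.013,"jaw":0},{"x":-1.05,"y":-2.65,"z":0.06,"ry":0.001,"rz":0.014,"jaw":0}]
[{"x":-1.09,"y":-2.64,"z":0.06,"rz":0.013,"jaw":0},{"x":-1.12,"y":-2.62,"z":0.06,"rz":0.013,"jaw":0},{"x":-1.16,"y":-2.6,"z":0.06,"rz":0.014,"jaw":0},{"x":-1.2,"y":-2.59,"z":0.06,"rz":0.013,"jaw":0},{"x":-1.22,"y":-2.58,"z":0.07,"rz":0.013,"jaw":0}]
[{"x":-1.26,"y":-2.55,"z":0.06,"rz":0.013,"jaw":0},{"x":-1.3,"y":-2.54,"z":0.06,"rz":0.014,"jaw":0},{"x":-1.33,"y":-2.53,"z":0.06,"rz":0.013,"jaw":0},{"x":-1.36,"y":-2.5,"z":0.06,"rx":0.001,"rz":0.013,"jaw":0},{"x":-1.4,"y":-2.49,"z":0.06,"rz":0.013,"jaw":0}]
[{"z":2.9,"jaw":0},{"z":2.9,"jaw":0},{"z":2.9,"jaw":0},{"y":0.01,"z":2.9,"jaw":0},{"x":0.01,"z":2.9,"jaw":0}]
```

The ball triangulates at (0.633,0.263,0.029), inside the amber glass, so I carry the empty scoop to bare table.

Call:
send_rows --motion '[{"x":-0.75,"y":-2.75,"z":0.05,"rx":0,"ry":0,"rz":0.013,"jaw":0},{"x":-0.8,"y":-2.75,"z":0.05,"rx":0,"ry":0,"rz":0.013,"jaw":0},{"x":-0.8,"y":-2.75,"z":0.05,"rx":0,"ry":0,"rz":0.013,"jaw":0},{"x":-0.85,"y":-2.7,"z":0.05,"rx":0,"ry":0,"rz":0.013,"jaw":0},{"x":-0.9,"y":-2.7,"z":0.05,"rx":0,"ry":0,"rz":0.013,"jaw":0}]'

```text
clock: 24.8
tool_pos: [0.5751, 0.1329, 0.2595]
eef_rot: [0.328, 0.945, -0.0, -0.0]
contact_force: [0.9, 0.6, -2.8]
opening: 0.177
finger_force: 55.0
```

Call:
send_rows --motion '[{"x":-0.9,"y":-2.7,"z":0.05,"rx":0,"ry":0,"rz":0.013,"jaw":0},{"x":-0.95,"y":-2.7,"z":0.05,"rx":0,"ry":0,"rz":0.013,"jaw":0},{"x":-1.0,"y":-2.7,"z":0.05,"rx":0,"ry":0,"rz":0.013,"jaw":0},{"x":-1.0,"y":-2.65,"z":0.05,"rx":0,"ry":0,"rz":0.013,"jaw":0},{"x":-1.05,"y":-2.65,"z":0.05,"rx":0,"ry":0,"rz":0.013,"jaw":0}]'

```text
clock: 25.3
tool_pos: [0.527, -0.0012, 0.257]
eef_rot: [0.359, 0.933, -0.0, -0.0]
contact_force: [0.5, 0.2, -0.7]
opening: 0.173
finger_force: 55.0
```

Call:
send_rows --motion '[{"x":-1.1,"y":-2.65,"z":0.05,"rx":0,"ry":0,"rz":0.013,"jaw":0},{"x":-1.1,"y":-2.6,"z":0.05,"rx":0,"ry":0,"rz":0.013,"jaw":0},{"x":-1.15,"y":-2.6,"z":0.05,"rx":0,"ry":0,"rz":0.013,"jaw":0},{"x":-1.2,"y":-2.6,"z":0.05,"rx":0,"ry":0,"rz":0.013,"jaw":0},{"x":-1.2,"y":-2.6,"z":0.05,"rx":0,"ry":0,"rz":0.013,"jaw":0}]'

```text
clock: 25.8
tool_pos: [0.4789, -0.1353, 0.2544]
eef_rot: [0.389, 0.921, 0.0, -0.0]
contact_force: [1.0, 0.2, -1.2]
opening: 0.182
finger_force: 55.0
```

Call:
send_rows --motion '[{"x":-1.25,"y":-2.55,"z":0.05,"rx":0,"ry":0,"rz":0.013,"jaw":0},{"x":-1.3,"y":-2.55,"z":0.05,"rx":0,"ry":0,"rz":0.013,"jaw":0},{"x":-1.35,"y":-2.5,"z":0.05,"rx":0,"ry":0,"rz":0.013,"jaw":0},{"x":-1.35,"y":-2.5,"z":0.05,"rx":0,"ry":0,"rz":0.013,"jaw":0},{"x":-1.4,"y":-2.5,"z":0.05,"rx":0,"ry":0,"rz":0.013,"jaw":0}]'

```text
clock: 26.3
tool_pos: [0.4316, -0.2694, 0.2518]
eef_rot: [0.418, 0.908, 0.0, -0.0]
contact_force: [0.2, -0.4, -1.4]
opening: 0.178
finger_force: 55.0
```

Call:
send_rows --motion '[{"x":0,"y":0,"z":2.5,"rx":0,"ry":0,"rz":0,"jaw":0},{"x":0,"y":0,"z":2.9,"rx":0,"ry":0,"rz":0,"jaw":0},{"x":0,"y":0,"z":2.9,"rx":0,"ry":0,"rz":0,"jaw":0},{"x":0,"y":0,"z":2.9,"rx":0,"ry":0,"rz":0,"jaw":0},{"x":0,"y":0,"z":2.5,"rx":0,"ry":0,"rz":0,"jaw":0}]'

```text
clock: 26.8
tool_pos: [0.4321, -0.2681, 0.1137]
eef_rot: [0.418, 0.908, 0.0, -0.0]
contact_force: [0.4, -0.3, -0.5]
opening: 0.177
finger_force: 55.0
```

```bash
python3 - <<'E'
from h import *
st()
R=Ro.from_quat(get_state()['eef_rot']);M=R.as_matrix();yaw=np.degrees(np.arctan2(M[1,0],M[0,0]));print((R.inv()*pose(yaw)).as_rotvec())
E
```

```text
t 26.8 p [ 0.4321 -0.2681  0.1137] y-ax 40.57 z [-5.e-04  8.e-04 -1.e+00] F [ 0.38 -0.32 -0.46] op 0.177 q [ 0.51  0.76 -0.08  2.03  0.15  0.35  1.02]
[ 1.35642889e-04 -9.84416111e-04 -6.67645281e-08]
```

Call:
send_rows --motion '[{"x":0,"y":0,"z":1,"rx":0,"ry":0,"rz":0,"jaw":0},{"x":0,"y":0,"z":0.7,"rx":0,"ry":0,"rz":0,"jaw":0},{"x":0,"y":0,"z":0.3,"rx":0,"ry":0,"rz":0,"jaw":0},{"x":0,"y":0,"z":0,"rx":0,"ry":0,"rz":0,"jaw":0},{"x":0,"y":0,"z":0,"rx":0,"ry":0,"rz":0,"jaw":0}]'

```text
clock: 27.3
tool_pos: [0.4327, -0.27, 0.0956]
eef_rot: [0.42, 0.908, 0.0, 0.001]
contact_force: [-0.0, -1.0, -1.9]
opening: 0.176
finger_force: 55.0
```

Call:
send_rows --motion '[{"x":0,"y":0,"z":0.1,"rx":0,"ry":0,"rz":0,"jaw":0},{"x":0,"y":0,"z":0.1,"rx":0,"ry":0,"rz":0,"jaw":0},{"x":0,"y":0,"z":0,"rx":0,"ry":0,"rz":0,"jaw":0},{"x":0,"y":0,"z":0,"rx":0,"ry":0,"rz":0,"jaw":0},{"x":0,"y":0,"z":0,"rx":0,"ry":0,"rz":0,"jaw":0}]'

```text
clock: 27.8
tool_pos: [0.4322, -0.2698, 0.0927]
eef_rot: [0.42, 0.908, 0.0, -0.0]
contact_force: [-0.0, 0.7, -1.3]
opening: 0.174
finger_force: 55.0
```

Call:
send_rows --motion '[{"x":0,"y":0,"z":0.1,"rx":0,"ry":0,"rz":0,"jaw":0},{"x":0,"y":0,"z":0.05,"rx":0,"ry":0,"rz":0,"jaw":0},{"x":0,"y":0,"z":0,"rx":0,"ry":0,"rz":0,"jaw":0},{"x":0,"y":0,"z":0,"rx":0,"ry":0,"rz":0,"jaw":0},{"x":0,"y":0,"z":0,"rx":0,"ry":0,"rz":0,"jaw":0}]'

```text
clock: 28.3
tool_pos: [0.4322, -0.2697, 0.0916]
eef_rot: [0.42, 0.908, 0.0, -0.0]
contact_force: [-0.1, 0.1, 5.3]
opening: 0.177
finger_force: 55.0
```

The base is on the table, so I release and lift away.

Call:
send_rows --motion '[{"x":0,"y":0,"z":-0.05,"rx":0,"ry":0,"rz":0,"jaw":0},{"x":0,"y":0,"z":0,"rx":0,"ry":0,"rz":0,"jaw":0},{"x":0,"y":0,"z":0,"rx":0,"ry":0,"rz":0,"jaw":0},{"x":0,"y":0,"z":0,"rx":0,"ry":0,"rz":0,"jaw":0},{"x":0,"y":0,"z":0,"rx":0,"ry":0,"rz":0,"jaw":0}]' --grip_force 5

```text
clock: 28.8
tool_pos: [0.4322, -0.2697, 0.0916]
eef_rot: [0.42, 0.908, 0.001, -0.0]
contact_force: [-0.2, -0.8, -0.2]
opening: 0.182
finger_force: 5.0
```

Call:
send_rows --motion '[{"x":0,"y":0,"z":0,"rx":0,"ry":0,"rz":0,"jaw":2},{"x":0,"y":0,"z":0,"rx":0,"ry":0,"rz":0,"jaw":3},{"x":0,"y":0,"z":0,"rx":0,"ry":0,"rz":0,"jaw":4},{"x":0,"y":0,"z":0,"rx":0,"ry":0,"rz":0,"jaw":5},{"x":0,"y":0,"z":0,"rx":0,"ry":0,"rz":0,"jaw":6}]'

```text
clock: 29.3
tool_pos: [0.4322, -0.2697, 0.0917]
eef_rot: [0.42, 0.908, 0.0, -0.0]
contact_force: [0.3, -0.5, -0.1]
opening: 0.564
finger_force: 0.0
```

Call:
send_rows --motion '[{"x":0,"y":0,"z":0,"rx":0,"ry":0,"rz":0,"jaw":6},{"x":0,"y":0,"z":-0.5,"rx":0,"ry":0,"rz":0,"jaw":6},{"x":0,"y":0,"z":-1.5,"rx":0,"ry":0,"rz":0,"jaw":6},{"x":0,"y":0,"z":-2,"rx":0,"ry":0,"rz":0,"jaw":6},{"x":0,"y":0,"z":-2,"rx":0,"ry":0,"rz":0,"jaw":6}]'

```text
clock: 29.8
tool_pos: [0.432, -0.2697, 0.1525]
eef_rot: [0.42, 0.908, 0.001, -0.0]
contact_force: [0.2, -0.3, -1.3]
opening: 0.68
finger_force: 0.0
```

Call:
send_rows --motion '[{"x":0,"y":0,"z":-2.5,"rx":0,"ry":0,"rz":0,"jaw":6},{"x":0,"y":0,"z":-2.5,"rx":0,"ry":0,"rz":0,"jaw":6},{"x":0,"y":0,"z":-2.5,"rx":0,"ry":0,"rz":0,"jaw":6},{"x":0,"y":0,"z":-1,"rx":0,"ry":0,"rz":0,"jaw":6},{"x":0,"y":0,"z":0,"rx":0,"ry":0,"rz":0,"jaw":6}]'

```text
clock: 30.3
tool_pos: [0.4328, -0.2703, 0.2379]
eef_rot: [0.42, 0.908, 0.0, 0.001]
contact_force: [-0.4, 0.2, -0.2]
opening: 0.681
finger_force: 0.0
```

```bash
python3 - <<'E'
from h import *
st()
s=snapshot('scene');t=snapshot('top')
# scoop: black grip below fingers in scene at predicted place
for z in(.125,.068,0):print('pred axis px',z,proj(s,[.4322,-.2697,z]).round(1))
x0,y0=proj(s,[.4322,-.2697,.1]).round().astype(int);c=blob(s,(0,0,0),(180,255,50),(x0-10,y0-12,x0+11,y0+13));print(cv2.minAreaRect(c))
def dif(r,nm,b):
    df=cv2.absdiff(r['img'],cv2.imread(f'pics/{nm}0.png')[:,:,::-1]).max(2);m=np.zeros_like(df);m[b[1]:b[3],b[0]:b[2]]=df[b[1]:b[3],b[0]:b[2]]>25
    n,l,q,cc=cv2.connectedComponentsWithStats(m);return [(a.tolist(),r['img'][l==i].mean(0).round().tolist()) for i,a in enumerate(q) if i and a[4]>8]
print(dif(s,'scene',(385,235,440,290)));print(dif(t,'top',(185,145,250,210)))
E
```

```text
t 30.3 p [ 0.4328 -0.2703  0.2379] y-ax 40.37 z [ 2.7e-03 -4.0e-04 -1.0e+00] F [-0.41  0.24 -0.22] op 0.681 q [ 0.55  0.56 -0.13  1.93  0.11  0.66  1.06]
pred axis px 0.125 [182.6 215.6]
pred axis px 0.068 [187.1 231.8]
pred axis px 0 [192.1 250. ]
((184.74615478515625, 222.56922912597656), (19.90921401977539, 6.753345489501953), 74.74488067626953)
[([411, 256, 11, 7, 52], [116.0, 92.0, 55.0])]
[([211, 186, 8, 6, 31], [115.0, 96.0, 59.0]), ([215, 191, 9, 5, 12], [62.0, 54.0, 40.0])]
```

The black grip is centred at (184.7,222.6) and upright, as predicted. The glass is unmoved, and the only change inside it is a gold blob. I'm handing the job in.

```bash
python3 -c "
from plant import *
print(finish_job())"
```

```text
the job is handed in; nothing more can be done
None
```

The job is handed in: the gold ball was scooped out and tipped into the amber glass, which did not move, and the empty scoop stands released on the bare white table; the clock read about 30 s of the 67 s allowed, and no verdict came back.

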